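Set out the soldering place

TASK

Set out the bench for soldering: lay the charcoal block flat in the middle of the round soldering plate, and lay the brass offcut lengthwise along the middle of its top. Stand the tall jar midway between the soldering plate and the steel dapping cube, and the short jar midway between the soldering plate and the steel stake. Leave the thin steel offcut where it lies, do not knock the jars over, and let go of everything at the end.

Things in the scene. Friction and masses are not known exactly. Their poses are not given: they have to be found in the camera images.
- soldering_plate: round soldering plate fixed to the bench: pale grey ceramic disc on a steel foot, 116 mm across, flat top 14 mm above the bench (no rim). Origin: centre of its underside, on the bench; z up. Its yaw cannot be seen and does not matter. Beyond it stand a tall wooden rack (left) and fan heater (ahead), near edge about from x 0.45, y 0.0 to x 0.70, y -0.25: keep the gripper clear.
- dapping_cube: steel dapping cube with round hollows in its faces, 50 x 50 x 50 mm, fixed to the bench, 0.19 to 0.24 m from the middle of the plate, on one side of it or the other. Origin: centre of its underside; z up.
- stake: dark steel bench stake, an upright post 40 x 52 mm at its widest and 80 mm tall, wider at the top, fixed to the bench, 0.19 to 0.24 m from the middle of the plate, with the plate between it and the dapping cube. Origin: centre of its underside; z up.
- charcoal: black charcoal soldering block, a plain solid slab 62 (x) x 101 (y) x 29 (z) mm, about 0.16 kg, loose, lying flat on the bench. Origin: centre of its underside; y along its length, z up.
- brass_offcut: brass offcut, yellow square bar 12 (x) x 70 (y) x 12 (z) mm, about 0.04 kg, loose, lying on the bench. Origin: centre of its underside; y along its length, z up.
- tall_jar: tall jar: glass jar of silvery rivets with a red lid (fixed on), 52 mm across and 76 mm tall, about 0.24 kg, loose, standing upright. Origin: centre of its underside; z up.
- short_jar: short jar: glass jar of brassy rivets with a dark lid (fixed on), 58 mm across and 64 mm tall, about 0.24 kg, loose, standing upright. Origin: centre of its underside; z up.
- steel_offcut: thin steel offcut, bright square bar 9 (x) x 85 (y) x 9 (z) mm, loose, lying on the bench; not part of the job. Origin: centre of its underside; y along its length.

How it is judged:
By the outcome, as a careful person would: the job done as asked, in the order asked, and still so for the second after the job is handed in, with the robot touching nothing.
It also fails if it takes over 109 s, if anything falls off the work surface, if the arm or the gripper's body presses on something with over 40 N, if the wrist force passes 120 N, or if a joint passes its speed limit or range.

ROBOT

A 6-joint arm with a two-finger parallel gripper is mounted at the origin on the work surface; the furniture and walls round the work are solid. World frame = base frame: x ahead of the robot, y to its left, z up, the work surface at z = 0. Lengths are in m, angles in rad, forces in N, time in s.
With the tool pointing down it reaches from about 0.35 to 0.775 m from the base axis. Payload 5.5 kg.
Tool frame: the origin (TCP) lies at the very end of the fingers, on their centre line; the grasp point (between the pads) lies 19 mm behind it; x points along the fingers, y is the direction in which the jaws open and shut, and the axes are right-handed (so a half turn about x gives the same grasp; the last joint's range is limited). The gripper opens to 85 mm and grips with 20 to 120 N. Pads are 22 mm wide; open, the fingers measure 114 mm over their backs; the gripper's body (76 mm by 85 mm) begins 54 mm behind the grasp point. The pads swing forward as they close: fully open they stand 13 mm farther back than shut.
Start: joints at [1.177, 0.313, 0.046, 1.304, 0, 1.431], TCP at [0.144, 0.557, 0.231] pointing down, gripper open.
Joint ranges: [-2.76, 2.76], [-0.86, 1.69], [-1.03, 1.26], [-2.2, 2.34], [-1.47, 1.5], [-3.14, 3.14]. Speed limits (rad/s): [2.57, 2.57, 3.14, 3.14, 3.14, 3.14].

INTERFACE

Orientations are given as a unit quaternion [w, x, y, z].
In Python, from workcell import env gives the robot as it stands.
- The arm moves only by the tool drive_tool, never from a script. Its argument "plan" is a list that holds one entry, the list of rows, each a list of 7 numbers: the shift along the tool's x, y, z in cm, then the turn, a rotation vector about the tool's x, y, z in degrees, then the opening, from 0 (shut) to 1 (fully open). In form: [[[tx, ty, tz, wx, wy, wz, fingers], ...]]. A call has exactly 5 rows; each row shifts and turns the commanded pose from where the row before left it, along the tool's axes as they then stand; what a row does not reach is not made up. A row lasts 1/12 s, in which the tool goes at most 41.7 mm and 7.16 degrees, less where a joint would pass 70% of its speed; a pose out of reach is approached as far as the arm can. A call with a gripper value outside its range is refused whole. The fingers move at their own pace and stop on an object; "squeeze" is the grip in N (left out, the last holds). Time passes only in rows, so rows that do not move let the fingers close, or fill a call up. It gives the time, the measured TCP pose, the force and the opening at its end, in the units of the state.
- env.get_state(): the state, without advancing time (a new reading comes with each control period).
- env.read_camera(name): name is "scene" or "top" or "wrist"; returns the picture (420x560x3 uint8, red, green, blue); there is no depth.
- env.camera_model(name): a dict with "camera_matrix" (3x3 intrinsics, pixels), "camera_from_world" (4x4, takes a point from world to camera coordinates); the wrist camera has in their place "T_tool_cam" (4x4, takes a point from camera to tool coordinates, whose origin is the TCP and whose axes are the tool frame's). Camera axes: x right, y down, z forward; pixel columns grow to the right and rows downward; lengths in m; the calibration is good to about 2 mm. A picture is of the moment at which its call begins: read the wrist's pose just before it. camera_model takes no time and is no camera call.
- env.hand_in(): hands the job in, once; it reports no verdict.
The state is a dict: "clock": time; "joint_pos": joint angles; "qvel": joint speeds; "tau": joint torques, N m; "tcp_pos": TCP position; "orientation": TCP orientation; "wrist_force": force on the tool from outside, world axes, zero at the start; "ft_torque": the same for the moment, N m; "finger_gap": finger opening in m.
Only numpy, scipy, OpenCV 4.12 (cv2) and the standard library are available. Lean on these libraries where they do the work, as an engineer would, in place of code of your own. Each camera call takes 0.05 s, during which the arm holds its last target.

## Working session

There is one attempt and no reset: what is moved stays moved. The work goes in short steps, Python scripts to look and compute and a tool call to move; the robot and the scene stay as the last step left them, time stands still between calls to the robot, and variables do not carry over. Pictures are saved under pics/ and viewed, and the job is handed in when it is done.

Besides the shell and the picture viewer there is one more tool, called after "Request:" by a JSON object that holds its "fn" and its "kwargs". drive_tool: Moves the arm, as the interface text tells. Its arguments: {"type":"object","properties":{"plan":{"type":"array","items":{"type":"array","items":{"type":"array","items":{"type":"number"}}}},"squeeze":{"type":"number"}},"required":["plan"]}

```bash
ls; mkdir -p pics
python3 - <<'E'
from workcell import env
import cv2,numpy as np
np.set_printoptions(precision=4,suppress=True)
print(env.get_state())
for n in["scene","top","wrist"]:
    cv2.imwrite(f"pics/a_{n}.png",env.read_camera(n)[:,:,::-1]); print(n,env.camera_model(n))
E
```

```text
pics
{'clock': 0.0, 'joint_pos': array([1.1774, 0.314 , 0.045 , 1.3036, 0.    , 1.4312]), 'qvel': array([ 0.0007,  0.0004,  0.0013,  0.0022, -0.0008,  0.0001]), 'tau': array([  0.0002, -48.0631,  29.8529,   0.0196,  -0.    ,  -0.    ]), 'tcp_pos': array([0.1442, 0.5561, 0.2304]), 'orientation': array([ 0.7012,  0.0889,  0.7016, -0.0901]), 'wrist_force': array([ 0.6963, -0.3028, -0.3704]), 'ft_torque': array([ 0.0354,  0.0099, -0.0027]), 'finger_gap': 0.08509927126491039}
scene {'camera_matrix': array([[487.565 ,   0.    , 279.0234],
       [  0.    , 487.565 , 214.0483],
       [  0.    ,   0.    ,   1.    ]]), 'camera_from_world': array([[ 0.5038, -0.8638, -0.0056, -0.4756],
       [-0.4428, -0.2526, -0.8603,  0.1843],
       [ 0.7417,  0.4359, -0.5097,  0.6669],
       [ 0.    ,  0.    ,  0.    ,  1.    ]])}
top {'camera_matrix': array([[512.5502,   0.    , 280.1856],
       [  0.    , 512.5502, 210.3568],
       [  0.    ,   0.    ,   1.    ]]), 'camera_from_world': array([[-0.0094, -0.9997, -0.0213, -0.244 ],
       [-0.9981,  0.0107, -0.0612,  0.5187],
       [ 0.0614,  0.0207, -0.9979,  1.0222],
       [ 0.    ,  0.    ,  0.    ,  1.    ]])}
wrist {'camera_matrix': array([[377.8762,   0.    , 279.8577],
       [  0.    , 377.8762, 214.6143],
       [  0.    ,   0.    ,   1.    ]]), 'T_tool_cam': array([[ 0.0005, -0.2894,  0.9572, -0.1422],
       [ 1.    , -0.0004, -0.0006,  0.0014],
       [ 0.0006,  0.9572,  0.2894, -0.0734],
       [ 0.    ,  0.    ,  0.    ,  1.    ]])}
```

View pics/a_scene.png

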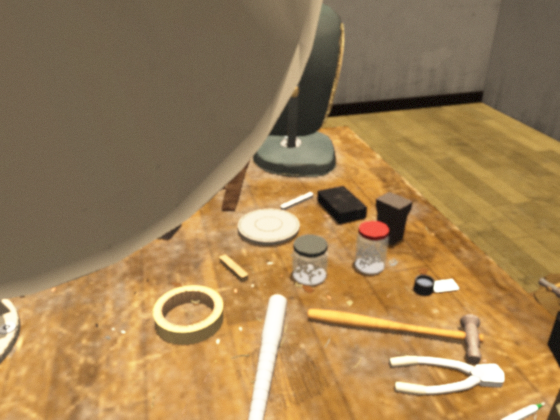

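View pics/a_top.png

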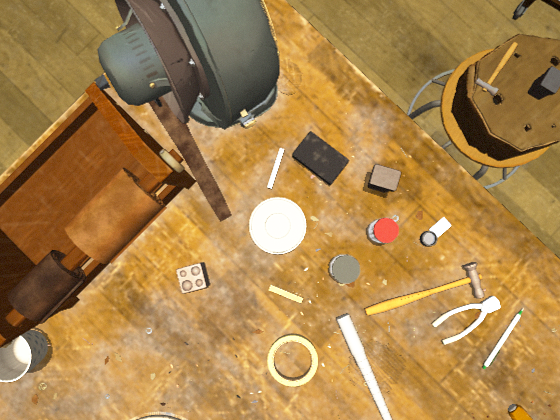

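View pics/a_wrist.png

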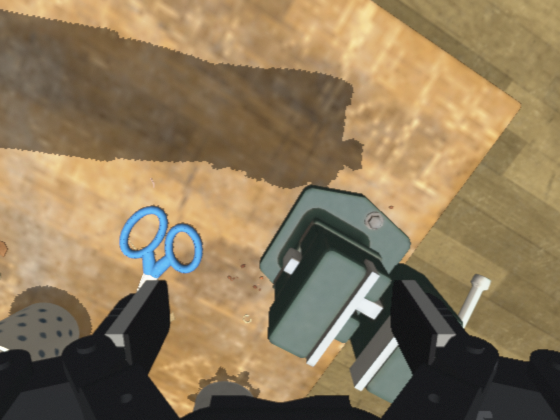

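The top view shows the plate at (278,225), cube (192,278), stake (384,178), charcoal (320,158), brass (286,294), red lid (384,231), dark lid (345,269) and steel bar (276,168). I'll measure these from masks.

```bash
cat > h.py <<'E'
from workcell import env
import cv2,numpy as np
from scipy.spatial.transform import Rotation as R
np.set_printoptions(precision=4,suppress=True)
def cam(n,st=None):
    m=env.camera_model(n);K=m["camera_matrix"]
    if n=="wrist":
        st=st or env.get_state(); T=np.eye(4);q=st["orientation"]
        T[:3,:3]=R.from_quat(np.r_[q[1:],q[0]]).as_matrix();T[:3,3]=st["tcp_pos"]
        return K,T@m["T_tool_cam"]
    return K,np.linalg.inv(m["camera_from_world"])
def ray(c,px,z):
    K,T=c;px=np.atleast_2d(np.asarray(px,float))
    d=np.c_[(px-K[[0,1],[2,2]])/[K[0,0],K[1,1]],np.ones(len(px))]@T[:3,:3].T
    o=T[:3,3];return o+d*((z-o[2])/d[:,2])[:,None]
def proj(c,P):
    K,T=c;q=(np.atleast_2d(P)-T[:3,3])@T[:3,:3];return (q/q[:,2:])[:,:2]*[K[0,0],K[1,1]]+K[[0,1],[2,2]]
def blob(mask,roi):
    m=np.zeros_like(mask);x0,y0,x1,y1=roi;m[y0:y1,x0:x1]=mask[y0:y1,x0:x1]
    cs,_=cv2.findContours(m,cv2.RETR_EXTERNAL,cv2.CHAIN_APPROX_NONE)
    return max(cs,key=cv2.contourArea)[:,0,:]
def rect(P): # P Nx3 -> centre, long dir angle, sizes
    r=cv2.minAreaRect((P[:,:2]*1000).astype(np.float32));b=cv2.boxPoints(r)
    e1,e2=b[1]-b[0],b[2]-b[1]
    L,S=(e1,e2) if np.hypot(*e1)>np.hypot(*e2) else (e2,e1)
    return b.mean(0)/1000,np.degrees(np.arctan2(L[1],L[0]))%180,np.hypot(*L),np.hypot(*S)
def yaw(st):
    q=st["orientation"];M=R.from_quat(np.r_[q[1:],q[0]]).as_matrix();return M
def snap(n,name):
    st=env.get_state();im=env.read_camera(n)[:,:,::-1].copy();cv2.imwrite(f"pics/{name}.png",im);return im,cam(n,st),st
E
python3 - <<'E'
from h import *
im=cv2.imread("pics/a_top.png");c=cam("top")
cv2.imwrite("pics/z1.png",cv2.resize(im[130:310,165:425],None,fx=3,fy=3,interpolation=cv2.INTER_CUBIC))
hsv=cv2.cvtColor(im,cv2.COLOR_BGR2HSV)
for u,v in [(278,215),(286,294),(384,231),(345,269),(320,158),(276,168),(384,172),(300,250),(300,310),(384,185)]:print((u,v),hsv[v,u])
E
```

```text
(278, 215) [ 30   4 255]
(286, 294) [ 27  78 255]
(384, 231) [  4 176 249]
(345, 269) [ 27  44 156]
(320, 158) [21 50 72]
(276, 168) [  0   0 255]
(384, 172) [ 14  67 189]
(300, 250) [ 17 143 196]
(300, 310) [ 18 155 186]
(384, 185) [ 15  72 188]
```

View pics/z1.png

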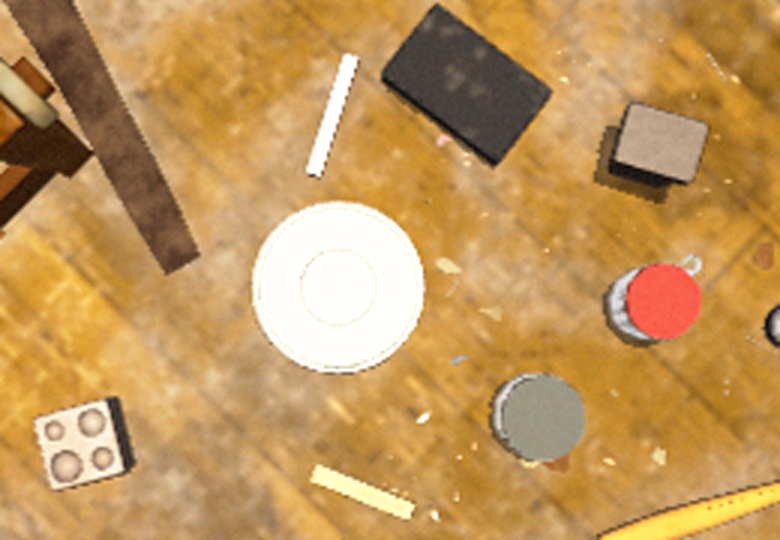

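The 3x crop shows every top face clearly: plate centre about (339,287), charcoal centre (467,85) and stake top (660,143), all in crop pixels. Next I'll cast masked contours to the top-face heights.

```bash
cat > meas.py <<'E'
from h import *
def measure(im,c,which=None,roi=None):
    hsv=cv2.cvtColor(im,cv2.COLOR_BGR2HSV);H,S,V=[hsv[:,:,i] for i in range(3)]
    u=lambda b:(b*255).astype(np.uint8)
    k=roi or {}
    T={"plate":(u((S<60)&(V>190)),(240,190,315,262),.014),
    "cube":(u((S<75)&(V>130)),(172,258,212,300),.05),
    "stake":(u((S<95)&(V>140)),(366,160,405,200),.08),
    "charcoal":(u(V<110),(290,125,352,190),.029),
    "brass":(u((S<105)&(V>215)),(264,280,310,306),.012),
    "tall":(u((S>120)&((H<9)|(H>172))),(365,212,405,250),.076),
    "short":(u((S<75)&(V<185)),(325,252,365,290),.064),
    "steel":(u((S<70)&(V>200)),(262,143,288,192),.009)}
    out={}
    for n in which or T:
        m,r,z=T[n]; r=k.get(n,r)
        try:
            ct=blob(m,r).astype(float)
        except ValueError: print(n,"none");continue
        if n in("plate","tall","short"):
            P=ray(c,ct,z);(x,y),rad=cv2.minEnclosingCircle((P[:,:2]*1000).astype(np.float32))
            e=cv2.fitEllipse(cv2.convexHull((P[:,:2]*1000).astype(np.float32)))
            print(n,"circ",x/1000,y/1000,"dia",2*rad,"ell",np.array(e[0])/1000,e[1]);out[n]=np.array(e[0])/1000
        else:
            P=ray(c,ct,z);r_=rect(P);print(n,r_);out[n]=r_
    return out
E
python3 - <<'E'
from meas import *
im=cv2.imread("pics/a_top.png");o=measure(im,cam("top"))
p,cu,s=o["plate"],o["cube"][0],o["stake"][0]
print("mid cube",(p+cu)/2,np.linalg.norm(p-cu),"mid stake",(p+s)/2,np.linalg.norm(p-s))
print(yaw(env.get_state()))
E
```

```text
plate circ 0.48596209716796873 -0.24287307739257813 dia 115.57344055175781 ell [ 0.4862 -0.2427] (113.88259887695312, 115.10267639160156)
cube (array([ 0.3845, -0.0758], dtype=float32), np.float32(104.12415), np.float32(48.568985), np.float32(48.41133))
stake (array([ 0.5732, -0.4496], dtype=float32), np.float32(72.67402), np.float32(50.236084), np.float32(38.235382))
charcoal (array([ 0.6194, -0.329 ], dtype=float32), np.float32(52.201996), np.float32(99.20471), np.float32(64.77307))
brass (array([ 0.3491, -0.2576], dtype=float32), np.float32(67.46168), np.float32(70.13942), np.float32(11.220184))
tall circ 0.47342333984375 -0.4492788391113281 dia 48.093505859375 ell [ 0.4736 -0.4492] (46.729957580566406, 46.941680908203125)
short circ 0.400803955078125 -0.3712262878417969 dia 57.05809020996094 ell [ 0.401  -0.3717] (53.42801284790039, 56.289329528808594)
steel (array([ 0.6041, -0.2398], dtype=float32), np.float32(161.75241), np.float32(86.12857), np.float32(10.702936))
mid cube [ 0.4354 -0.1593] 0.19546190625421084 mid stake [ 0.5297 -0.3462] 0.22438793135741997
[[-0.0005  0.2511  0.968 ]
 [-0.0013  0.968  -0.2511]
 [-1.     -0.0014 -0.0002]]
```

Sizes agree with the given ones to about 2 mm (the red lid is narrower than the jar). Before swinging past the rack I need its extent.

Run:
```python
from h import *
c=cam("top")
for z in(0,.1,.2,.3):print(z,[tuple(np.round(ray(c,p,z)[0,:2],2)) for p in[(190,182),(75,300),(5,345),(230,215),(20,385),(90,85)]])
print(cam("top")[1][:3,3],cam("scene")[1][:3,3])
```

```text
0 [(np.float64(0.58), np.float64(-0.06)), (np.float64(0.34), np.float64(0.17)), (np.float64(0.25), np.float64(0.31)), (np.float64(0.51), np.float64(-0.15)), (np.float64(0.17), np.float64(0.28)), (np.float64(0.78), np.float64(0.15))]
0.1 [(np.float64(0.57), np.float64(-0.08)), (np.float64(0.35), np.float64(0.13)), (np.float64(0.27), np.float64(0.26)), (np.float64(0.5), np.float64(-0.16)), (np.float64(0.2), np.float64(0.23)), (np.float64(0.75), np.float64(0.11))]
0.2 [(np.float64(0.55), np.float64(-0.1)), (np.float64(0.36), np.float64(0.09)), (np.float64(0.29), np.float64(0.2)), (np.float64(0.5), np.float64(-0.17)), (np.float64(0.22), np.float64(0.18)), (np.float64(0.72), np.float64(0.07))]
0.3 [(np.float64(0.54), np.float64(-0.12)), (np.float64(0.37), np.float64(0.05)), (np.float64(0.31), np.float64(0.15)), (np.float64(0.49), np.float64(-0.18)), (np.float64(0.25), np.float64(0.12)), (np.float64(0.69), np.float64(0.03))]
[ 0.4527 -0.2705  1.0466] [-0.1735 -0.655   0.4958]
```

Request:
{"fn": "drive_tool", "kwargs": {"plan": [[[-4,0,0,0,0,0,1],[-4,0,0,0,0,0,1],[-4,0,0,0,0,0,1],[-4,0,0,0,0,0,1],[-4,0,0,0,0,0,1]]]}}

```text
clock: 0.57
tcp_pos: [0.1441, 0.556, 0.4331]
orientation: [0.701, 0.09, 0.701, -0.089]
wrist_force: [1.1, 2.2, 0.7]
finger_gap: 0.0853
```

Run:
```python
from h import *
snap("scene","b_s");im,c,st=snap("wrist","b_w");print(st["tcp_pos"],st["joint_pos"])
```

```text
[0.1447 0.5572 0.4423] [ 1.1772  0.3656  0.6428  1.8342 -0.      1.4312]
```

View pics/b_s.png

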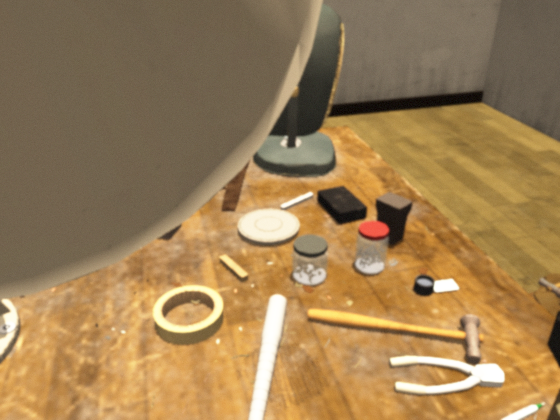

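View pics/b_w.png

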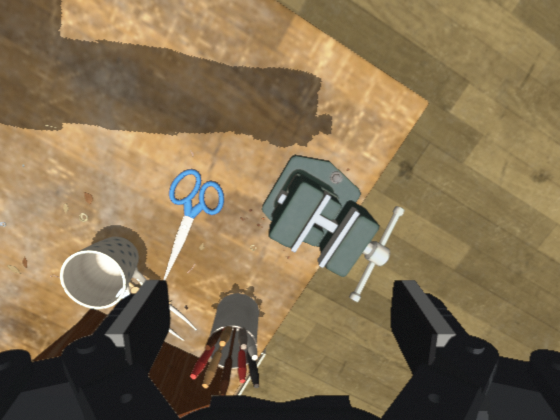

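Red-handled files stand in a cup at (230,350), and the rack's left end shows at the bottom (100-200, 310-360) of the wrist view. I'll go higher and turn the camera outward to judge the rack's height.

Request:
{"fn": "drive_tool", "kwargs": {"plan": [[[-3,0,0,7,0,0,1],[-3,0,0,7,0,0,1],[-3,0,0,7,0,0,1],[-3,0,0,7,0,0,1],[-3,0,0,7,0,0,1]]]}}

```text
clock: 1.08
tcp_pos: [0.14, 0.5386, 0.5396]
orientation: [0.646, 0.286, 0.648, -0.285]
wrist_force: [-0.7, -3.6, -2.5]
finger_gap: 0.0856
```

Request:
{"fn": "drive_tool", "kwargs": {"plan": [[[0,0,0,7,0,0,1],[0,0,0,7,0,0,1],[0,0,0,7,0,0,1],[0,0,0,7,0,0,1],[0,0,0,7,0,0,1]]]}}

```text
clock: 1.5
tcp_pos: [0.1401, 0.5394, 0.5464]
orientation: [0.528, 0.474, 0.534, -0.46]
wrist_force: [-0.8, -0.4, 1.1]
finger_gap: 0.0856
```

Request:
{"fn": "drive_tool", "kwargs": {"plan": [[[0,0,3,7,0,0,1],[0,0,3,7,0,0,1],[0,0,3,6,0,0,1],[0,0,3,0,0,0,1],[0,0,3,0,0,0,1]]]}}

```text
clock: 1.92
tcp_pos: [0.1312, 0.3973, 0.5439]
orientation: [0.448, 0.55, 0.456, -0.537]
wrist_force: [0.4, -0.4, 0.8]
finger_gap: 0.0857
```

Run:
```python
from h import *
im,c,st=snap("wrist","c_w");print(st["tcp_pos"],st["joint_pos"],yaw(st),c[1][:3,3])
```

```text
[0.1312 0.3973 0.5439] [1.0559 0.1203 0.5948 2.0241 0.0048 2.811 ] [[ 0.0063  0.9831 -0.1831]
 [ 0.0209 -0.1832 -0.9829]
 [-0.9998  0.0024 -0.0217]] [0.1446 0.4682 0.6877]
```

View pics/c_w.png

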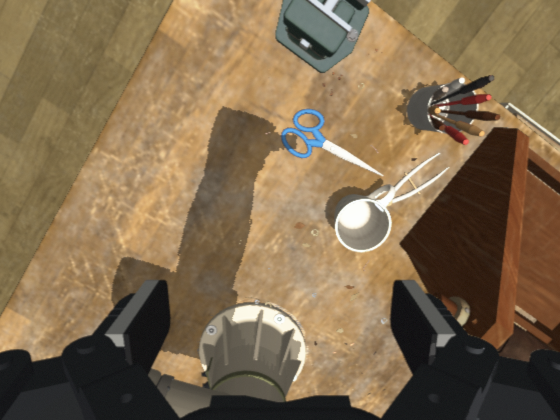

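The rack's near corner meets the bench at (402,242) and its top edge is at about (515,130). The image nadir is at about (280,329), so the ratio puts the top roughly 0.35 m up. Swinging past at z 0.54 clears it.

Request:
{"fn": "drive_tool", "kwargs": {"plan": [[[-1,2.9,2.3,0,0,0,1],[0,2.9,2.3,0,0,0,1],[0,2.9,2.3,0,0,0,1],[0,2.9,2.3,0,0,0,1],[0,2.9,2.3,0,0,0,1]]]}}

```text
clock: 2.38
tcp_pos: [0.2536, 0.2579, 0.5525]
orientation: [0.448, 0.55, 0.457, -0.537]
wrist_force: [0.8, 0.8, 0.5]
finger_gap: 0.0852
```

Request:
{"fn": "drive_tool", "kwargs": {"plan": [[[0,2.9,2.3,0,0,0,1],[0,2.9,2.3,0,0,0,1],[0,2.9,2.3,0,0,0,1],[0,2.9,2.3,0,0,0,1],[0,2.9,2.3,0,0,0,1]]]}}

```text
clock: 2.8
tcp_pos: [0.3755, 0.1179, 0.5502]
orientation: [0.447, 0.551, 0.456, -0.537]
wrist_force: [0.7, 1.0, 0.0]
finger_gap: 0.0853
```

```bash
cat >> h.py <<'E'
def togo(P,jaw=None,st=None):
    st=st or env.get_state();M=yaw(st);d=M.T@(np.array(P)-st["tcp_pos"])*100
    print("t",round(st["clock"],2),"tcp",st["tcp_pos"],"F",st["wrist_force"].round(1),"gap",round(st["finger_gap"],4),"j6",round(st["joint_pos"][5],2))
    a=np.degrees(np.arctan2(M[1,1],M[0,1]));print("toolshift cm",d.round(2),"jaw",a.round(2))
    if jaw is not None:
        r=np.radians(jaw);M2=np.c_[[0,0,-1],[np.cos(r),np.sin(r),0]];M2=np.c_[M2,np.cross(M2[:,0],M2[:,1])]
        print("rotvec deg",np.degrees(R.from_matrix(M.T@M2).as_rotvec()).round(2))
        d2=M2.T@(np.array(P)-st["tcp_pos"])*100;print("shift in target frame cm",d2.round(2))
E
python3 - <<'E'
from h import *
togo([.42,-.2,.54],-38)
E
```

```text
t 2.8 tcp [0.3755 0.1179 0.5502] F [0.7 1.  0. ] gap 0.0853 j6 1.84
toolshift cm [ 0.35 10.2  30.45] jaw -10.55
rotvec deg [27.45 -1.33  0.17]
shift in target frame cm [ 1.02 23.08 22.31]
```

Request:
{"fn": "drive_tool", "kwargs": {"plan": [[[0,1.0,3.1,0,-1.3,0,1],[0,1.0,3.1,0,0,0,1],[0,1.0,3.1,0,0,0,1],[0,1.0,3.1,0,0,0,1],[0,1.0,3.1,0,0,0,1]]]}}

```text
clock: 3.22
tcp_pos: [0.3955, -0.0436, 0.5495]
orientation: [0.453, 0.544, 0.452, -0.543]
wrist_force: [0.9, 0.9, 0.3]
finger_gap: 0.0855
```

Request:
{"fn": "drive_tool", "kwargs": {"plan": [[[0,1.0,3.1,0,0,0,1],[0,1.0,3.1,0,0,0,1],[0,1.0,3.1,0,0,0,1],[0,1.0,3.1,0,0,0,1],[0,1.0,3.1,0,0,0,1]]]}}

```text
clock: 3.63
tcp_pos: [0.4163, -0.2052, 0.5496]
orientation: [0.453, 0.545, 0.451, -0.543]
wrist_force: [2.0, 0.4, -0.3]
finger_gap: 0.0856
```

Request:
{"fn": "drive_tool", "kwargs": {"plan": [[[0,0,0,7,0,0,1],[0,0,0,7,0,0,1],[0,0,0,7,0,0,1],[0,0,0,6.4,0,0,1],[0,0,0,0,0,0,1]]]}}

```text
clock: 4.05
tcp_pos: [0.4165, -0.2038, 0.5494]
orientation: [0.31, 0.637, 0.309, -0.635]
wrist_force: [0.5, 0.9, 0.6]
finger_gap: 0.0851
```

Run:
```python
from h import *
im,c,st=snap("wrist","d_w")
togo([.6194,-.329,.25],-37.8,st)
```

```text
t 4.05 tcp [ 0.4165 -0.2038  0.5494] F [0.5 0.9 0.6] gap 0.0851 j6 1.61
toolshift cm [29.97 23.65 -2.62] jaw -38.11
rotvec deg [-0.31 -0.08 -0.08]
shift in target frame cm [29.94 23.71 -2.54]
```

View pics/d_w.png

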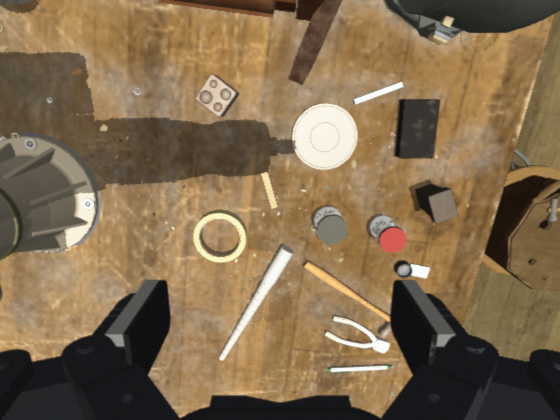

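The wrist view shows everything from above: plate (324,136), charcoal (419,128), cube (217,95), stake top (440,205), brass (269,190), dark lid (331,229), red lid (391,239). I'll cross-check it against the top view.

Run:
```python
from meas import *
im=cv2.imread("pics/d_w.png");c=cam("wrist")
hsv=cv2.cvtColor(im,cv2.COLOR_BGR2HSV)
for u,v in[(300,150),(269,190),(391,239),(331,229),(410,120),(440,207),(217,95),(200,110),(330,170)]:print(hsv[v,u],end=" ")
print()
o=measure(im,c,roi=dict(plate=(285,98,362,172),cube=(190,70,240,120),stake=(424,180,460,224),charcoal=(394,94,442,162),brass=(258,168,282,212),tall=(370,220,412,258),short=(308,210,354,248),steel=(350,80,410,108)))
```

```text
[ 22  19 249] [ 22  81 242] [  3 157 213] [ 26  34 126] [17 32 56] [ 15  57 135] [ 17  52 226] [ 16 107 170] [ 17 117 168] 
plate circ 0.4872645568847656 -0.24117982482910155 dia 115.2932357788086 ell [ 0.4872 -0.2411] (114.15673065185547, 114.62899780273438)
cube (array([ 0.3851, -0.0739], dtype=float32), np.float32(14.610497), np.float32(49.37767), np.float32(49.090073))
stake (array([ 0.5659, -0.4251], dtype=float32), np.float32(52.136566), np.float32(1.7255036), np.float32(1.6722238))
charcoal (array([ 0.6184, -0.3248], dtype=float32), np.float32(52.147614), np.float32(98.94824), np.float32(70.96192))
brass (array([ 0.35  , -0.2568], dtype=float32), np.float32(67.41685), np.float32(68.42442), np.float32(11.094663))
tall circ 0.47586770629882813 -0.4467562561035156 dia 49.2997932434082 ell [ 0.4753 -0.447 ] (46.484622955322266, 48.47126770019531)
short circ 0.402404052734375 -0.363179443359375 dia 70.20601654052734 ell [ 0.4033 -0.3638] (55.52463150024414, 70.54448699951172)
steel (array([ 0.6047, -0.2382], dtype=float32), np.float32(161.92336), np.float32(85.516685), np.float32(9.109348))
```

Both views agree to about 2 mm where the masks are clean; I'll average those. Going down to the charcoal.

Request:
{"fn": "drive_tool", "kwargs": {"plan": [[[3.1,1.6,-0.17,0,0,0,1],[3.1,1.6,-0.17,0,0,0,1],[3.1,1.6,-0.17,0,0,0,1],[3.1,1.6,-0.17,0,0,0,1],[3.1,1.6,-0.17,0,0,0,1]]]}}

```text
clock: 4.52
tcp_pos: [0.4855, -0.246, 0.3935]
orientation: [0.312, 0.636, 0.311, -0.634]
wrist_force: [0.1, 0.7, 0.5]
finger_gap: 0.0851
```

Request:
{"fn": "drive_tool", "kwargs": {"plan": [[[3.1,1.6,-0.17,0,0,0,1],[3.1,1.6,-0.17,0,0,0,1],[3.1,1.6,-0.17,0,0,0,1],[3.1,1.6,-0.17,0,0,0,1],[3.1,1.6,-0.17,0,0,0,1]]]}}

```text
clock: 4.93
tcp_pos: [0.5543, -0.2885, 0.2385]
orientation: [0.312, 0.636, 0.311, -0.634]
wrist_force: [-0.8, 0.4, -0.0]
finger_gap: 0.0856
```

Request:
{"fn": "drive_tool", "kwargs": {"plan": [[[3.0,1.5,-0.17,0,0,0,1],[3.0,1.5,-0.17,0,0,0,1],[3.0,1.5,-0.17,0,0,0,1],[3.0,1.5,-0.17,0,0,0,1],[3.0,1.5,-0.17,0,0,0,1]]]}}

```text
clock: 5.35
tcp_pos: [0.619, -0.3279, 0.0885]
orientation: [0.312, 0.635, 0.311, -0.634]
wrist_force: [-0.1, -0.3, 0.6]
finger_gap: 0.0857
```

Run:
```python
from h import *
togo([.6193,-.3284,.006],-37.8)
im,c,st=snap("wrist","e_w")
```

```text
t 5.35 tcp [ 0.619  -0.3279  0.0885] F [-0.1 -0.3  0.6] gap 0.0857 j6 1.63
toolshift cm [8.25 0.04 0.04] jaw -37.7
rotvec deg [ 0.1  -0.09 -0.1 ]
shift in target frame cm [8.25 0.05 0.03]
```

View pics/e_w.png

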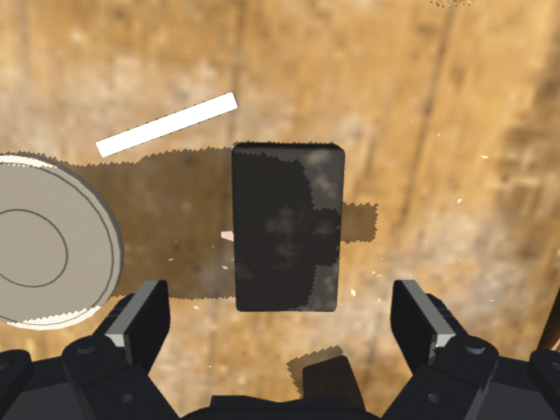

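Run:
```python
from h import *
P=ray(cam("wrist"),[(233,147),(344,150),(337,310),(236,310)],.029);print(P[:,:2],P.mean(0),rect(P))
c=P.mean(0);togo([c[0],c[1],.006],-37.8)
```

```text
[[ 0.631  -0.2711]
 [ 0.6748 -0.3069]
 [ 0.6188 -0.38  ]
 [ 0.5723 -0.3443]] [ 0.6242 -0.3255  0.029 ] (array([ 0.6245, -0.326 ], dtype=float32), np.float32(51.247284), np.float32(93.829445), np.float32(58.586075))
t 5.4 tcp [ 0.6182 -0.3275  0.0806] F [ 2.2 -1.1 -4.9] gap 0.085 j6 1.63
toolshift cm [ 7.46  0.4  -0.52] jaw -37.73
rotvec deg [ 0.07 -0.06  0.32]
shift in target frame cm [ 7.46  0.36 -0.53]
```

Request:
{"fn": "drive_tool", "kwargs": {"plan": [[[1.6,0.3,-0.2,0,0,0,1],[1.7,0,0,0,0,0,1],[1.7,0,0,0,0,0,1],[1.5,0,0,0,0,0,1],[1.0,0,0,0,0,0,1]]]}}

```text
clock: 5.82
tcp_pos: [0.6214, -0.3273, 0.0137]
orientation: [0.311, 0.635, 0.312, -0.635]
wrist_force: [-0.5, 0.4, 0.1]
finger_gap: 0.0853
```

Request:
{"fn": "drive_tool", "kwargs": {"plan": [[[0,0,0,0,0,0,0.5],[0,0,0,0,0,0,0.5],[0,0,0,0,0,0,0.5],[0,0,0,0,0,0,0.5],[0,0,0,0,0,0,0.5]]], "squeeze": 40}}

```text
clock: 6.23
tcp_pos: [0.6228, -0.3285, 0.0165]
orientation: [0.311, 0.636, 0.31, -0.634]
wrist_force: [0.3, -0.2, -1.3]
finger_gap: 0.0613
```

Stopped 10 mm high, because I computed the drop from a reading taken while the arm was still swinging. Reopening, lowering and regripping.

Request:
{"fn": "drive_tool", "kwargs": {"plan": [[[0,0,0,0,0,0,0.85],[0,0,0,0,0,0,0.85],[0.5,0,0,0,0,0,0.85],[0.5,0,0,0,0,0,0.85],[0,0,0,0,0,0,0.85]]]}}

```text
clock: 6.65
tcp_pos: [0.6216, -0.3277, 0.004]
orientation: [0.31, 0.636, 0.31, -0.635]
wrist_force: [-0.1, 0.3, -0.5]
finger_gap: 0.0725
```

Run:
```python
from h import *
im,c,st=snap("top","f_t")
togo([.6193,-.3284,.005],-37.8)
cv2.imwrite("pics/f_t2.png",cv2.resize(im[90:250,230:430],None,fx=3,fy=3))
```

```text
t 6.7 tcp [ 0.6217 -0.3277  0.0043] F [ 0.6 -0.2 -1. ] gap 0.0727 j6 1.63
toolshift cm [-0.07 -0.15  0.2 ] jaw -37.93
rotvec deg [-0.13 -0.08 -0.02]
shift in target frame cm [-0.07 -0.15  0.2 ]
```

View pics/f_t2.png

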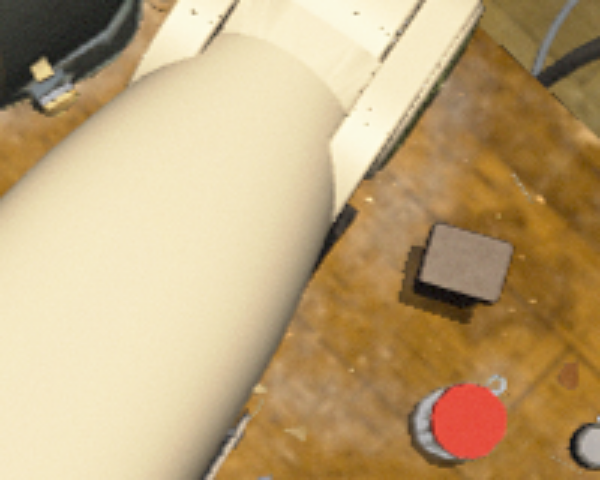

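Request:
{"fn": "drive_tool", "kwargs": {"plan": [[[0,0,0,0,0,0,0.4],[0,0,0,0,0,0,0.4],[0,0,0,0,0,0,0.4],[0,0,0,0,0,0,0.4],[0,0,0,0,0,0,0.4]]], "squeeze": 40}}

```text
clock: 7.12
tcp_pos: [0.6223, -0.3282, 0.0054]
orientation: [0.311, 0.636, 0.31, -0.635]
wrist_force: [-0.5, 1.1, -0.6]
finger_gap: 0.0616
```

Request:
{"fn": "drive_tool", "kwargs": {"plan": [[[-1,0,0,0,0,0,0.4],[-2,0,0,0,0,0,0.4],[-2,0,0,0,0,0,0.4],[-1,0,0,0,0,0,0.4],[0,0,0,0,0,0,0.4]]]}}

```text
clock: 7.53
tcp_pos: [0.6242, -0.3294, 0.0694]
orientation: [0.313, 0.637, 0.308, -0.633]
wrist_force: [-0.0, 0.2, -1.0]
finger_gap: 0.0616
```

Run:
```python
from h import *
togo([.4875,-.2415,.064],-37.8)
im,c,st=snap("wrist","g_w")
```

```text
t 7.53 tcp [ 0.6242 -0.3294  0.0694] F [-0.   0.2 -1. ] gap 0.0616 j6 1.63
toolshift cm [  0.4  -16.19   1.46] jaw -37.92
rotvec deg [-0.12 -0.11 -0.48]
shift in target frame cm [  0.54 -16.19   1.43]
```

View pics/g_w.png

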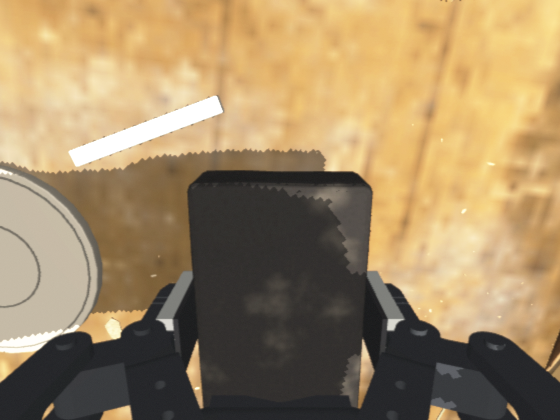

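The block hangs level in the jaws, with its far top edge at row 187. That puts its centre 3.5 mm along tool +z from the TCP, which agrees with the top view, so I'll allow for it.

Run:
```python
from h import *
togo([.4889,-.2391,.06],-38)
```

```text
t 7.58 tcp [ 0.6233 -0.3289  0.0674] F [ 0.1  0.2 -0.7] gap 0.0615 j6 1.63
toolshift cm [  0.64 -16.13   1.18] jaw -37.93
rotvec deg [ 0.07 -0.1  -0.34]
shift in target frame cm [  0.74 -16.12   1.2 ]
```

Request:
{"fn": "drive_tool", "kwargs": {"plan": [[[0,-2,0.15,0,0,0,0.4],[0,-3.6,0.3,0,0,0,0.4],[0,-4,0.3,0,0,0,0.4],[0,-4,0.3,0,0,0,0.4],[0,-2.4,0.15,0,0,0,0.4]]]}}

```text
clock: 8.0
tcp_pos: [0.4835, -0.2356, 0.0629]
orientation: [-0.309, -0.635, -0.312, 0.636]
wrist_force: [-1.2, 0.6, -1.3]
finger_gap: 0.062
```

Request:
{"fn": "drive_tool", "kwargs": {"plan": [[[0.5,0,0,0,0,0,0.4],[1,0,0,0,0,0,0.4],[1,0,0,0,0,0,0.4],[0.5,0,0,0,0,0,0.4],[0,0,0,0,0,0,0.4]]]}}

```text
clock: 8.42
tcp_pos: [0.4885, -0.2393, 0.0328]
orientation: [0.31, 0.636, 0.311, -0.635]
wrist_force: [0.3, -0.8, -1.2]
finger_gap: 0.0618
```

Run:
```python
from h import *
togo([.4889,-.2391,.0195],-38)
```

```text
t 8.42 tcp [ 0.4885 -0.2393  0.0328] F [ 0.3 -0.8 -1.2] gap 0.0618 j6 1.63
toolshift cm [ 1.33  0.03 -0.04] jaw -37.94
rotvec deg [ 0.06 -0.08  0.03]
shift in target frame cm [ 1.33  0.02 -0.04]
```

Request:
{"fn": "drive_tool", "kwargs": {"plan": [[[0.6,0,0,0,0,0,0.4],[0.4,0,0,0,0,0,0.4],[0.2,0,0,0,0,0,0.4],[0,0,0,0,0,0,0.4],[0,0,0,0,0,0,0.4]]]}}

```text
clock: 8.83
tcp_pos: [0.4888, -0.2394, 0.023]
orientation: [0.311, 0.636, 0.31, -0.635]
wrist_force: [-0.6, -0.6, -1.4]
finger_gap: 0.0618
```

Request:
{"fn": "drive_tool", "kwargs": {"plan": [[[0.1,0,0,0,0,0,0.4],[0.1,0,0,0,0,0,0.4],[0.1,0,0,0,0,0,0.4],[0,0,0,0,0,0,0.4],[0,0,0,0,0,0,0.4]]]}}

```text
clock: 9.25
tcp_pos: [0.4888, -0.2393, 0.0201]
orientation: [0.311, 0.636, 0.31, -0.634]
wrist_force: [0.6, -0.4, -0.5]
finger_gap: 0.0615
```

Request:
{"fn": "drive_tool", "kwargs": {"plan": [[[0.1,0,0,0,0,0,0.4],[0.1,0,0,0,0,0,0.4],[0,0,0,0,0,0,0.4],[0,0,0,0,0,0,0.4],[0,0,0,0,0,0,0.4]]]}}

```text
clock: 9.67
tcp_pos: [0.489, -0.2394, 0.0193]
orientation: [0.311, 0.636, 0.31, -0.634]
wrist_force: [-2.7, 1.9, 8.3]
finger_gap: 0.0616
```

Contact. Releasing and lifting.

Request:
{"fn": "drive_tool", "kwargs": {"plan": [[[0,0,0,0,0,0,0.6],[0,0,0,0,0,0,0.85],[0,0,0,0,0,0,0.9],[-0.5,0,0,0,0,0,0.9],[-2,0,0,0,0,0,0.9]]]}}

```text
clock: 10.08
tcp_pos: [0.4867, -0.238, 0.0408]
orientation: [-0.309, -0.635, -0.312, 0.636]
wrist_force: [-0.3, -0.3, -1.1]
finger_gap: 0.0772
```

Request:
{"fn": "drive_tool", "kwargs": {"plan": [[[-4,0,0,0,0,0,0.5],[-4,0,0,0,0,0,0.5],[-3,0,0,0,0,0,0.5],[-2,0,0,0,0,0,0.5],[0,0,0,0,0,0,0.5]]]}}

```text
clock: 10.5
tcp_pos: [0.4909, -0.241, 0.1788]
orientation: [0.314, 0.638, 0.307, -0.633]
wrist_force: [0.2, -1.2, 0.5]
finger_gap: 0.0428
```

Run:
```python
from h import *
im,c,st=snap("wrist","h_w");togo([.3496,-.2572,.1],-22.6,st)
```

```text
t 10.5 tcp [ 0.4909 -0.241   0.1788] F [ 0.2 -1.2  0.5] gap 0.0428 j6 1.63
toolshift cm [  7.74 -10.24   9.98] jaw -37.92
rotvec deg [-15.32  -0.03  -0.68]
shift in target frame cm [  7.88 -12.42   6.93]
```

View pics/h_w.png

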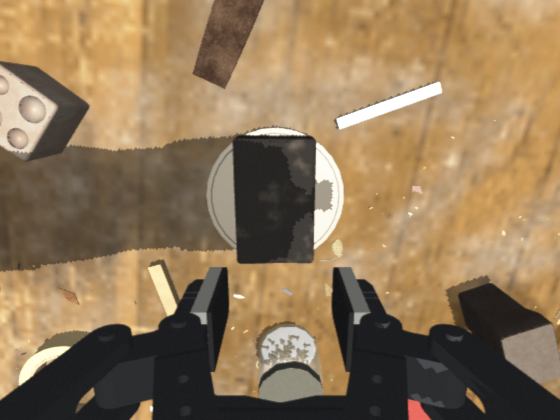

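The block lies on the plate, top corners about (235,137), (315,137), (313,263), (237,263); the plate's rim spans columns 207 to 344 at row 192.

Run:
```python
from h import *
c=cam("wrist");im=cv2.imread("pics/h_w.png")
print("char",ray(c,[(235,137),(315,137),(313,263),(237,263)],.043).mean(0))
P=ray(c,[(207,192),(344,192),(222,148),(329,148),(275,127.5),(228,243),(333,233)],.014)[:,:2]
A=np.c_[2*P,np.ones(len(P))];s=np.linalg.lstsq(A,(P**2).sum(1),rcond=None)[0];print("plate",s[:2],"r",np.sqrt(s[2]+s[0]**2+s[1]**2))
togo([.3496,-.2572,.1],-22.6)
```

```text
char [ 0.4885 -0.2378  0.043 ]
plate [ 0.4872 -0.2402] r 0.057688461569074395
t 10.55 tcp [ 0.49   -0.2404  0.1762] F [-0.8  0.2 -0.7] gap 0.0427 j6 1.63
toolshift cm [  7.51 -10.11   9.97] jaw -37.92
rotvec deg [-15.32  -0.04  -0.49]
shift in target frame cm [  7.62 -12.32   6.95]
```

The block sits within about 3 mm of the plate's middle; I'll confirm that from the top camera. Now the brass.

Request:
{"fn": "drive_tool", "kwargs": {"plan": [[[0,0,0,-5.1,0,0,0.5],[0,0,0,-5.1,0,0,0.5],[0,0,0,-5.1,0,0,0.5],[1,-2.5,1.4,0,0,0,0.5],[1,-3.3,1.8,0,0,0,0.5]]]}}

```text
clock: 10.97
tcp_pos: [0.4235, -0.2467, 0.1516]
orientation: [0.394, 0.589, 0.392, -0.587]
wrist_force: [0.3, -0.5, 0.4]
finger_gap: 0.0426
```

Request:
{"fn": "drive_tool", "kwargs": {"plan": [[[2,-3.3,1.9,0,0,0,0.5],[2,-2.2,1.3,0,0,0,0.5],[1.6,-1,0.6,0,0,0,0.5],[0,0,0,0,0,0,0.5],[0,0,0,0,0,0,0.5]]]}}

```text
clock: 11.38
tcp_pos: [0.348, -0.2555, 0.0961]
orientation: [0.391, 0.589, 0.392, -0.588]
wrist_force: [0.5, -0.1, -0.1]
finger_gap: 0.0422
```

Run:
```python
from meas import *
im,c,st=snap("wrist","i_w");togo([.3496,-.2572,.003],-22.6,st)
im,c,st=snap("top","i_t");cv2.imwrite("pics/i_t2.png",cv2.resize(im[130:310,165:425],None,fx=3,fy=3))
```

```text
t 11.38 tcp [ 0.348  -0.2555  0.0961] F [ 0.5 -0.1 -0.1] gap 0.0422 j6 1.15
toolshift cm [9.31 0.21 0.12] jaw -22.71
rotvec deg [-0.11 -0.14  0.01]
shift in target frame cm [9.31 0.21 0.09]
```

View pics/i_w.png

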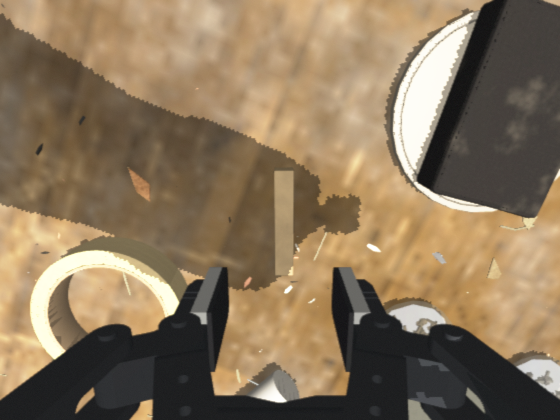

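View pics/i_t2.png

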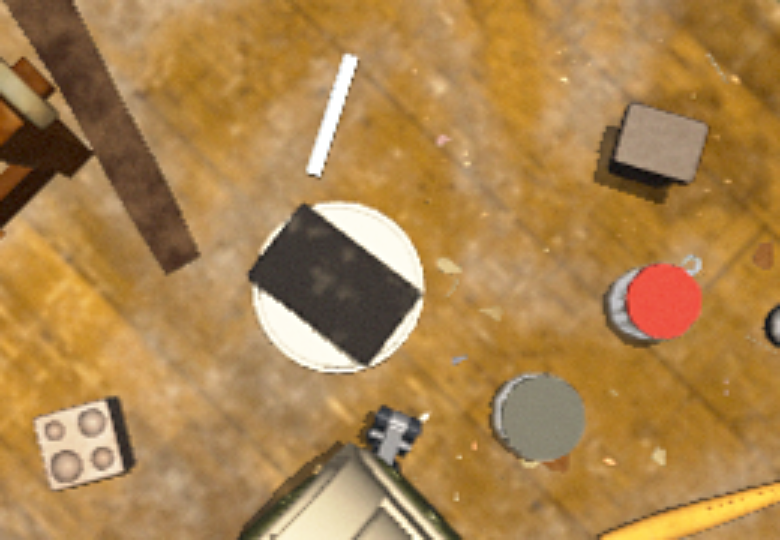

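The top view is clear now, with the block on the disc. The brass is in the wrist view, running from (284,171) to (284,275).

Run:
```python
from h import *
im=cv2.imread("pics/i_t.png");c=cam("top");V=cv2.cvtColor(im,cv2.COLOR_BGR2HSV)[:,:,2]
ct=blob(((V<110)*255).astype(np.uint8),(240,190,312,256)).astype(float);P=ray(c,ct,.043);print(rect(P), "plate top-cam .4862 -.2427")
st=env.get_state();cw=cam("wrist",st);cw[1][:3,3]+=np.array([.348,-.2555,.0961])-st["tcp_pos"]
B=ray(cw,[(275,171),(294,171),(275,275),(294,275)],.012);b=B.mean(0);print("brass",b,rect(B));togo([b[0],b[1],.003],-22.6)
```

```text
(array([ 0.4869, -0.2407], dtype=float32), np.float32(51.953907), np.float32(99.55789), np.float32(61.651375)) plate top-cam .4862 -.2427
brass [ 0.351 -0.257  0.012] (array([ 0.3512, -0.2571], dtype=float32), np.float32(67.25823), np.float32(69.044785), np.float32(12.494704))
t 11.48 tcp [ 0.3503 -0.257   0.0978] F [-0.7 -0.2 -0.6] gap 0.0428 j6 1.15
toolshift cm [ 9.48  0.03 -0.02] jaw -22.61
rotvec deg [-0.01 -0.03 -0.21]
shift in target frame cm [ 9.48  0.07 -0.02]
```

The top view puts the block 2 mm from the plate's centre at yaw 52.0°, which is good. Down on the brass.

Request:
{"fn": "drive_tool", "kwargs": {"plan": [[[2.5,0.05,0,0,0,0,0.5],[3,0,0,0,0,0,0.5],[2.3,0,0,0,0,0,0.5],[1.2,0,0,0,0,0,0.5],[0.4,0,0,0,0,0,0.5]]]}}

```text
clock: 11.9
tcp_pos: [0.3506, -0.2561, 0.0021]
orientation: [0.393, 0.589, 0.393, -0.587]
wrist_force: [-1.0, -1.3, 0.3]
finger_gap: 0.0429
```

Request:
{"fn": "drive_tool", "kwargs": {"plan": [[[0,0,0,0,0,0,0.3],[0,0,0,0,0,0,0.1],[0,0,0,0,0,0,0],[0,0,0,0,0,0,0],[0,0,0,0,0,0,0]]], "squeeze": 30}}

```text
clock: 12.32
tcp_pos: [0.3512, -0.2576, 0.0046]
orientation: [0.394, 0.589, 0.391, -0.587]
wrist_force: [0.8, 1.8, 4.0]
finger_gap: 0.0108
```

Run:
```python
from h import *
togo([.3508,-.257,.003],-22.6)
```

```text
t 12.32 tcp [ 0.3512 -0.2576  0.0046] F [0.8 1.8 4. ] gap 0.0108 j6 1.15
toolshift cm [ 0.16 -0.06 -0.04] jaw -22.62
rotvec deg [-0.02  0.01 -0.32]
shift in target frame cm [ 0.16 -0.06 -0.04]
```

Request:
{"fn": "drive_tool", "kwargs": {"plan": [[[-1,0,0,0,0,0,0],[-3,0,0,0,0,0,0],[-3,0,0,0,0,0,0],[-2,0,0,0,0,0,0],[0,0,0,0,0,0,0]]]}}

```text
clock: 12.73
tcp_pos: [0.3519, -0.259, 0.0978]
orientation: [0.396, 0.59, 0.389, -0.587]
wrist_force: [0.1, -1.7, 0.1]
finger_gap: 0.0109
```

Request:
{"fn": "drive_tool", "kwargs": {"plan": [[[0,0,0,5.1,0,0,0],[0,0,0,5.2,0,0,0],[0,0,0,5.1,0,0,0],[0,0,0,0,0,0,0],[0,0,0,0,0,0,0]]]}}

```text
clock: 13.15
tcp_pos: [0.3494, -0.2564, 0.093]
orientation: [0.311, 0.636, 0.31, -0.635]
wrist_force: [-0.2, -0.7, 0.0]
finger_gap: 0.0106
```

Run:
```python
from h import *
im,c,st=snap("wrist","j_w");togo([.4874,-.2399,.09],-38,st)
```

```text
t 13.15 tcp [ 0.3494 -0.2564  0.093 ] F [-0.2 -0.7  0. ] gap 0.0106 j6 1.41
toolshift cm [ 0.33  9.88 -9.77] jaw -37.89
rotvec deg [ 0.11 -0.09 -0.1 ]
shift in target frame cm [ 0.3   9.86 -9.79]
```

View pics/j_w.png

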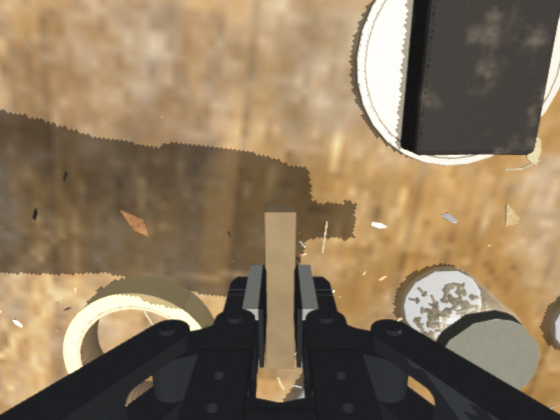

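The brass is held level at its middle; its far end at row 211 puts its centre within 1 mm of the TCP.

Request:
{"fn": "drive_tool", "kwargs": {"plan": [[[0,1.6,-1.6,0,0,0,0],[0,2.6,-2.6,0,0,0,0],[0,2.6,-2.6,0,0,0,0],[0,2,-1.9,0,0,0,0],[0,1.1,-1.1,0,0,0,0]]]}}

```text
clock: 13.62
tcp_pos: [0.4913, -0.2403, 0.0935]
orientation: [0.312, 0.636, 0.31, -0.634]
wrist_force: [-0.9, -0.9, 0.8]
finger_gap: 0.0108
```

Request:
{"fn": "drive_tool", "kwargs": {"plan": [[[0.5,0,0,0,0,0,0],[1,0,0,0,0,0,0],[1,0,0,0,0,0,0],[0.5,0,0,0,0,0,0],[0,0,0,0,0,0,0]]]}}

```text
clock: 14.03
tcp_pos: [0.4856, -0.2396, 0.0615]
orientation: [0.309, 0.636, 0.31, -0.636]
wrist_force: [-1.1, -0.4, -0.4]
finger_gap: 0.0107
```

Run:
```python
from h import *
im,c,st=snap("wrist","k_w");togo([.4874,-.2399,.0465],-38,st)
```

```text
t 14.03 tcp [ 0.4856 -0.2396  0.0615] F [-1.1 -0.4 -0.4] gap 0.0107 j6 1.63
toolshift cm [ 1.5   0.16 -0.08] jaw -38.07
rotvec deg [-0.07 -0.06  0.12]
shift in target frame cm [ 1.5   0.16 -0.08]
```

View pics/k_w.png

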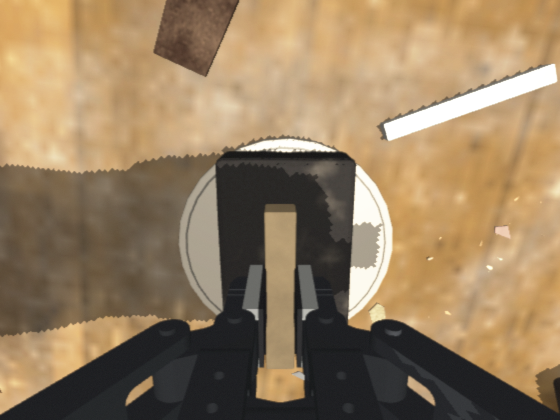

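Brass columns 265–297 and block 216–355: the brass needs about 1.8 mm along +y; lengthwise it's already centred.

Request:
{"fn": "drive_tool", "kwargs": {"plan": [[[0.4,0.18,0,0,0,0,0],[0.5,0,0,0,0,0,0],[0.3,0,0,0,0,0,0],[0.1,0,0,0,0,0,0],[0,0,0,0,0,0,0]]]}}

```text
clock: 14.5
tcp_pos: [0.4894, -0.2414, 0.0504]
orientation: [0.31, 0.636, 0.309, -0.635]
wrist_force: [0.1, 0.6, -1.2]
finger_gap: 0.0107
```

Request:
{"fn": "drive_tool", "kwargs": {"plan": [[[0.1,0,0,0,0,0,0],[0,0,0,0,0,0,0],[0.1,0,0,0,0,0,0],[0,0,0,0,0,0,0],[0,0,0,0,0,0,0]]]}}

```text
clock: 14.92
tcp_pos: [0.4897, -0.2415, 0.0487]
orientation: [0.31, 0.636, 0.309, -0.635]
wrist_force: [0.6, 0.8, -0.9]
finger_gap: 0.0114
```

Run:
```python
from h import *
im,c,st=snap("wrist","l_w");togo([.4874,-.2399,.0465],-38,st)
```

```text
t 14.92 tcp [ 0.4897 -0.2415  0.0487] F [ 0.6  0.8 -0.9] gap 0.0114 j6 1.63
toolshift cm [ 0.22 -0.28  0.01] jaw -38.02
rotvec deg [-0.02 -0.08 -0.14]
shift in target frame cm [ 0.22 -0.28  0.01]
```

View pics/l_w.png

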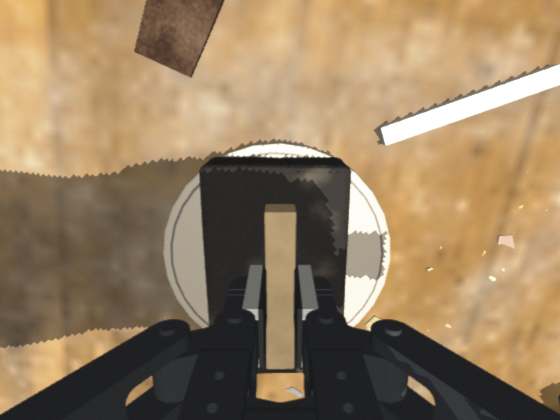

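Settled, the block spans columns 200–350 and the brass 265–297: shift about 2 mm back along −y and 1.5 mm along +z.

Request:
{"fn": "drive_tool", "kwargs": {"plan": [[[0,-0.2,0.15,0,0,0,0],[0.1,0,0,0,0,0,0],[0,0,0,0,0,0,0],[0.1,0,0,0,0,0,0],[0,0,0,0,0,0,0]]]}}

```text
clock: 15.38
tcp_pos: [0.4871, -0.2415, 0.0471]
orientation: [0.31, 0.636, 0.309, -0.635]
wrist_force: [-1.7, 1.2, 3.6]
finger_gap: 0.0111
```

Request:
{"fn": "drive_tool", "kwargs": {"plan": [[[0.1,0,0,0,0,0,0],[0,0,0,0,0,0,0],[0,0,0,0,0,0,0],[0,0,0,0,0,0,0],[0,0,0,0,0,0,0]]]}}

```text
clock: 15.8
tcp_pos: [0.4871, -0.2415, 0.0471]
orientation: [0.311, 0.636, 0.309, -0.635]
wrist_force: [-3.2, 2.2, 11.8]
finger_gap: 0.0106
```

Contact at the expected height. Releasing.

Request:
{"fn": "drive_tool", "kwargs": {"plan": [[[0,0,0,0,0,0,0.2],[0,0,0,0,0,0,0.35],[0,0,0,0,0,0,0.35],[-0.5,0,0,0,0,0,0.4],[-2,0,0,0,0,0,0.4]]]}}

```text
clock: 16.22
tcp_pos: [0.485, -0.2401, 0.0681]
orientation: [-0.308, -0.635, -0.311, 0.636]
wrist_force: [-0.9, -0.0, -0.0]
finger_gap: 0.0345
```

Request:
{"fn": "drive_tool", "kwargs": {"plan": [[[-4,0,0,0,0,0,0.8],[-4,0,0,0,0,0,1],[-3,0,0,0,0,0,1],[-1,0,0,0,0,0,1],[0,0,0,0,0,0,1]]]}}

```text
clock: 16.63
tcp_pos: [0.4886, -0.2427, 0.1943]
orientation: [0.312, 0.638, 0.307, -0.634]
wrist_force: [-0.7, -1.7, 0.0]
finger_gap: 0.0853
```

Run:
```python
from h import *
im,c,st=snap("wrist","m_w");togo([.4745,-.448,.15],-10,st)
```

```text
t 16.63 tcp [ 0.4886 -0.2427  0.1943] F [-0.7 -1.7  0. ] gap 0.0853 j6 1.63
toolshift cm [ 4.5  11.5  17.05] jaw -38.03
rotvec deg [-28.03   0.02  -0.53]
shift in target frame cm [ 4.43  2.18 20.46]
```

View pics/m_w.png

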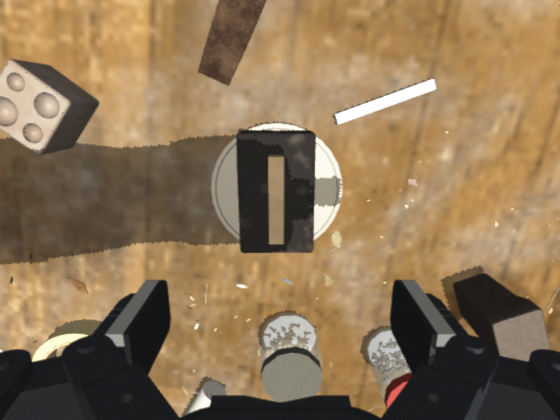

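The brass lies along the block's middle (columns 268–284 inside 238–315). A brown strip end shows at (198,73)–(229,85), near the tall jar's target, so I'll triangulate it.

Run:
```python
from h import *
def tri(obs):
    A=[];b=[]
    for c,p in obs:
        o=c[1][:3,3];d=ray(c,p,0)[0]-o;d/=np.linalg.norm(d);Q=np.eye(3)-np.outer(d,d);A.append(Q);b.append(Q@o)
    A=np.vstack(A);b=np.hstack(b);x=np.linalg.lstsq(A,b,rcond=None)[0];return x,np.linalg.norm(A@x-b)
st=env.get_state();w=cam("wrist",st);w[1][:3,3]+=np.array([.4886,-.2427,.1943])-st["tcp_pos"]
t=cam("top");s=cam("scene")
print(tri([(t,(220.7,220.7)),(w,(198,73))]),tri([(t,(231.3,214.7)),(w,(229,85))]))
print(tri([(t,(220.7,220.7)),(s,(222,209))]),tri([(t,(231.3,214.7)),(s,(239,211))]))
im,c,st=snap("top","m_t");cv2.imwrite("pics/m_t2.png",cv2.resize(im[130:310,165:425],None,fx=3,fy=3))
```

```text
(array([ 0.4967, -0.1278,  0.0141]), np.float64(0.0012765772478125935)) (array([ 0.5093, -0.1478, -0.0031]), np.float64(0.0006236398690174044))
(array([ 0.497 , -0.1282,  0.0078]), np.float64(0.0006008599965849456)) (array([ 0.5118, -0.1532,  0.003 ]), np.float64(0.007234014913157564))
```

View pics/m_t2.png

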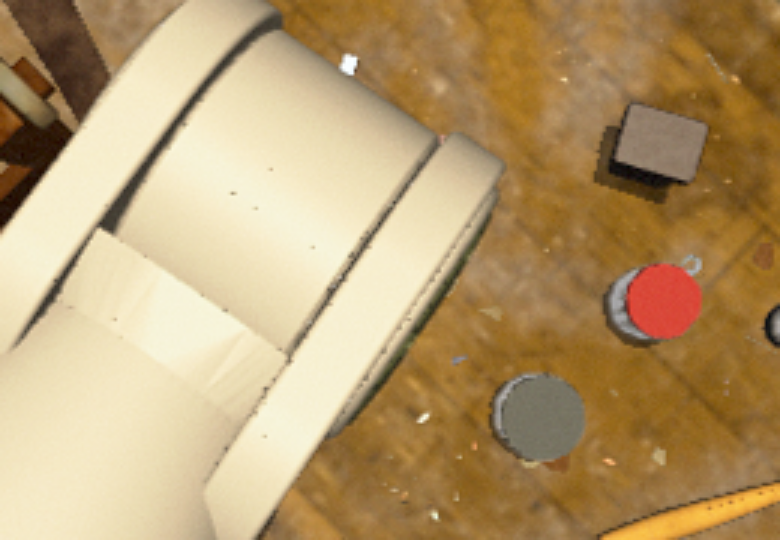

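The strip's end lies nearly flat on the bench at (0.50, −0.13). With the jaws at 60° the fingers clear it, the cube and the plate, and the same angle works for picking up the tall jar.

Request:
{"fn": "drive_tool", "kwargs": {"plan": [[[0,0,0,-7,0,0,1],[0,0,0,-7,0,0,1],[0,0,0,-7,0,0,1],[0,0,0,-7,0,0,1],[0,0,0,-7,0,0,1]]]}}

```text
clock: 17.15
tcp_pos: [0.4854, -0.2405, 0.1877]
orientation: [0.487, 0.512, 0.489, -0.511]
wrist_force: [0.6, -0.0, -0.4]
finger_gap: 0.0855
```

Request:
{"fn": "drive_tool", "kwargs": {"plan": [[[0,0,0,-7,0,0,1],[0,0,0,-7,0,0,1],[0,0,0,-7,0,0,1],[0,0,0,-7,0,0,1],[0,0,0,-7,0,0,1]]]}}

```text
clock: 17.57
tcp_pos: [0.4854, -0.2405, 0.1877]
orientation: [0.618, 0.342, 0.62, -0.341]
wrist_force: [-0.2, -0.0, -0.6]
finger_gap: 0.0852
```

Request:
{"fn": "drive_tool", "kwargs": {"plan": [[[0,0,0,-7,0,0,1],[0,0,0,-7,0,0,1],[0,0,0,-7,0,0,1],[0,0,0,-7,0,0,1],[0,0,0,0,0,0,1]]]}}

```text
clock: 17.98
tcp_pos: [0.4854, -0.2406, 0.1879]
orientation: [0.683, 0.183, 0.684, -0.181]
wrist_force: [0.6, 0.6, 0.4]
finger_gap: 0.0856
```

Run:
```python
from h import *
togo([.4745,-.448,.17],60)
```

```text
t 17.98 tcp [ 0.4854 -0.2406  0.1879] F [0.6 0.6 0.4] gap 0.0856 j6 -0.09
toolshift cm [  1.74 -18.54   9.38] jaw 60.14
rotvec deg [ 0.14 -0.14 -0.09]
shift in target frame cm [  1.79 -18.51   9.42]
```

Request:
{"fn": "drive_tool", "kwargs": {"plan": [[[0,-2.5,1.3,0,0,0,1],[0.3,-3.6,1.8,0,0,0,1],[0.5,-3.6,1.8,0,0,0,1],[0.5,-3.6,1.8,0,0,0,1],[0.4,-3.2,1.7,0,0,0,1]]]}}

```text
clock: 18.4
tcp_pos: [0.4758, -0.4277, 0.1712]
orientation: [0.683, 0.185, 0.683, -0.184]
wrist_force: [0.4, 0.7, 0.4]
finger_gap: 0.0853
```

Request:
{"fn": "drive_tool", "kwargs": {"plan": [[[0,-2,1,0,0,0,1],[0,0,0,0,0,0,1],[0,0,0,0,0,0,1],[0,0,0,0,0,0,1],[0,0,0,0,0,0,1]]]}}

```text
clock: 18.82
tcp_pos: [0.4755, -0.4471, 0.1731]
orientation: [0.683, 0.184, 0.682, -0.183]
wrist_force: [-0.3, 0.4, 0.1]
finger_gap: 0.0851
```

Run:
```python
from h import *
im,c,st=snap("wrist","n_w");togo([.4745,-.448,.02],60,st)
im,c,st=snap("top","n_t");cv2.imwrite("pics/n_t2.png",cv2.resize(im[130:310,165:425],None,fx=3,fy=3))
```

```text
t 18.82 tcp [ 0.4755 -0.4471  0.1731] F [-0.3  0.4  0.1] gap 0.0851 j6 -0.35
toolshift cm [15.31 -0.16 -0.06] jaw 59.97
rotvec deg [-0.03  0.05 -0.12]
shift in target frame cm [15.31 -0.13 -0.04]
```

View pics/n_w.png

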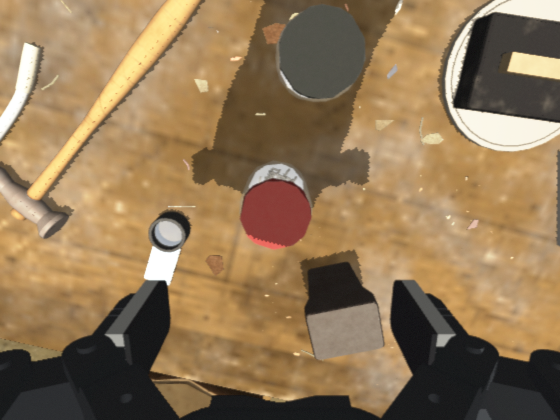

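View pics/n_t2.png

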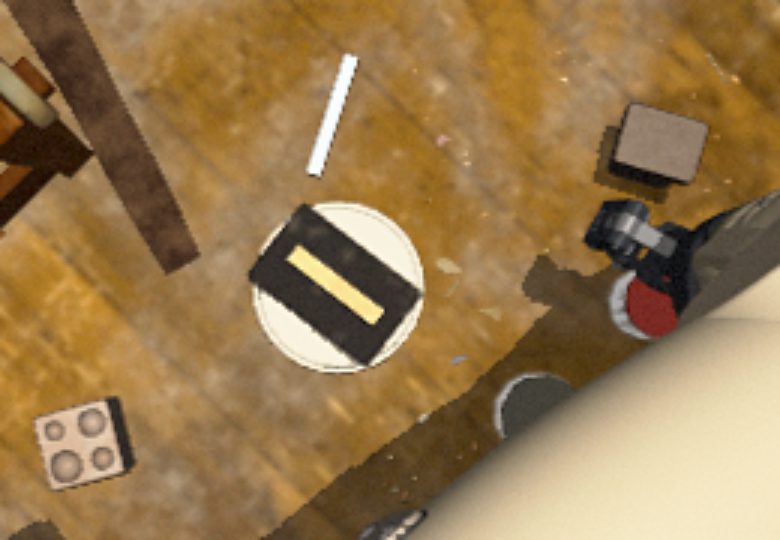

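The top view confirms the brass is centred and lengthwise on the block, and the plate stack is good. The wrist view shows the red lid at (276,214), with a small loupe at (169,230) to the left. I'll check clearances.

Run:
```python
from h import *
st=env.get_state();w=cam("wrist",st);w[1][:3,3]+=np.array([.4755,-.4471,.1731])-st["tcp_pos"]
im=cv2.imread("pics/n_w.png");h=cv2.cvtColor(im,cv2.COLOR_BGR2HSV)
m=(((h[:,:,0]<9)|(h[:,:,0]>172))&(h[:,:,1]>130)).astype(np.uint8)*255
P=ray(w,blob(m,(225,160,330,260)).astype(float),.076);e=cv2.fitEllipse((P[:,:2]*1000).astype(np.float32));print("lid",e)
print("loupe",ray(w,[(169,230),(150,230)],.02)[:,:2])
x=np.array(e[0])/1000;togo([x[0],x[1],.016],60)
im=cv2.imread("pics/n_t.png");h=cv2.cvtColor(im,cv2.COLOR_BGR2HSV)
c=cam("top");ct=blob(((h[:,:,1]>80)&(h[:,:,2]>170)).astype(np.uint8)*255,(256,208,298,242)).astype(float);print("brass",rect(ray(c,ct,.055)))
ct=blob((h[:,:,2]<110).astype(np.uint8)*255,(240,190,312,256)).astype(float);print(rect(ray(c,ct,.043)))
```

```text
lid ((473.814453125, -447.9528503417969), (45.55246353149414, 47.29306411743164), 48.4074821472168)
loupe [[ 0.4556 -0.5397]
 [ 0.4478 -0.5533]]
t 18.92 tcp [ 0.4759 -0.4472  0.1738] F [ 0.9 -0.2 -0.3] gap 0.0853 j6 -0.35
toolshift cm [15.78 -0.19 -0.18] jaw 60.03
rotvec deg [ 0.03  0.12 -0.08]
shift in target frame cm [15.78 -0.17 -0.15]
brass (array([ 0.4861, -0.2426], dtype=float32), np.float32(51.8657), np.float32(69.696884), np.float32(11.685022))
(array([ 0.4867, -0.2406], dtype=float32), np.float32(51.953896), np.float32(99.64889), np.float32(62.008373))
```

Brass yaw is 51.9° against the block's 52.0°, with centres 2 mm apart. Down onto the tall jar.

Request:
{"fn": "drive_tool", "kwargs": {"plan": [[[2,-0.17,-0.15,0,0,0,1],[3,0,0,0,0,0,1],[3,0,0,0,0,0,1],[2,0,0,0,0,0,1],[0,0,0,0,0,0,1]]]}}

```text
clock: 19.33
tcp_pos: [0.4718, -0.4456, 0.069]
orientation: [0.682, 0.185, 0.684, -0.181]
wrist_force: [-1.1, 1.3, -1.2]
finger_gap: 0.0857
```

Request:
{"fn": "drive_tool", "kwargs": {"plan": [[[2,0,0,0,0,0,1],[2,0,0,0,0,0,1],[1.2,0,0,0,0,0,1],[0.5,0,0,0,0,0,1],[0,0,0,0,0,0,1]]]}}

```text
clock: 19.75
tcp_pos: [0.4737, -0.4487, 0.0164]
orientation: [0.684, 0.184, 0.682, -0.183]
wrist_force: [0.8, -1.3, 0.0]
finger_gap: 0.0857
```

Request:
{"fn": "drive_tool", "kwargs": {"plan": [[[0,0,0,0,0,0,0.7],[0,0,0,0,0,0,0.6],[0,0,0,0,0,0,0.5],[0,0,0,0,0,0,0.4],[0,0,0,0,0,0,0.4]]], "squeeze": 35}}

```text
clock: 20.17
tcp_pos: [0.4748, -0.4502, 0.0184]
orientation: [0.685, 0.183, 0.681, -0.183]
wrist_force: [0.9, 1.6, 6.9]
finger_gap: 0.0506
```

Request:
{"fn": "drive_tool", "kwargs": {"plan": [[[-1,0,0,0,0,0,0.4],[-3,0,0,0,0,0,0.4],[-3,0,0,0,0,0,0.4],[-3,0,0,0,0,0,0.4],[-1.5,0,0,0,0,0,0.4]]]}}

```text
clock: 20.58
tcp_pos: [0.4742, -0.4503, 0.1359]
orientation: [0.685, 0.183, 0.681, -0.184]
wrist_force: [1.0, -1.1, -2.3]
finger_gap: 0.0507
```

Run:
```python
from h import *
togo([.4358,-.1584,.13],60)
```

```text
t 20.58 tcp [ 0.4742 -0.4503  0.1359] F [ 1.  -1.1 -2.3] gap 0.0507 j6 -0.36
toolshift cm [  0.47  23.35 -17.94] jaw 59.97
rotvec deg [-0.03  0.34  0.02]
shift in target frame cm [  0.59  23.36 -17.92]
```

Request:
{"fn": "drive_tool", "kwargs": {"plan": [[[0,1.4,-1,0,0,0,0.4],[0,2.4,-1.8,0,0,0,0.4],[0,2.7,-2.1,0,0,0,0.4],[0,2.7,-2.1,0,0,0,0.4],[0,2.7,-2.1,0,0,0,0.4]]]}}

```text
clock: 21.0
tcp_pos: [0.4533, -0.2992, 0.1315]
orientation: [0.683, 0.184, 0.682, -0.183]
wrist_force: [0.3, 0.0, -3.4]
finger_gap: 0.0508
```

Request:
{"fn": "drive_tool", "kwargs": {"plan": [[[0,2.7,-2.1,0,0,0,0.4],[0,2.7,-2.1,0,0,0,0.4],[0,2.7,-2.1,0,0,0,0.4],[0,2.2,-1.7,0,0,0,0.4],[0,1.1,-0.8,0,0,0,0.4]]]}}

```text
clock: 21.42
tcp_pos: [0.4331, -0.1546, 0.1315]
orientation: [0.683, 0.183, 0.683, -0.182]
wrist_force: [-0.7, -0.0, -3.1]
finger_gap: 0.0507
```

Request:
{"fn": "drive_tool", "kwargs": {"plan": [[[1,0,0,0,0,0,0.4],[2,0,0,0,0,0,0.4],[2,0,0,0,0,0,0.4],[1.5,0,0,0,0,0,0.4],[0,0,0,0,0,0,0.4]]]}}

```text
clock: 21.83
tcp_pos: [0.4334, -0.1579, 0.0635]
orientation: [0.682, 0.184, 0.684, -0.183]
wrist_force: [-0.6, 0.1, -3.2]
finger_gap: 0.0505
```

Run:
```python
from h import *
im,c,st=snap("wrist","o_w");togo([.4358,-.1584,.018],60,st)
```

```text
t 21.83 tcp [ 0.4334 -0.1579  0.0635] F [-0.6  0.1 -3.2] gap 0.0505 j6 0.0
toolshift cm [4.55 0.08 0.24] jaw 59.92
rotvec deg [-0.08 -0.15 -0.03]
shift in target frame cm [4.55 0.08 0.23]
```

View pics/o_w.png

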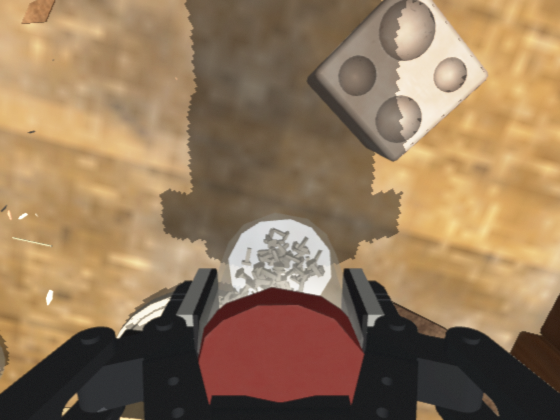

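The jar is upright in the jaws with the cube and plate clear of the fingers. Lowering it.

Request:
{"fn": "drive_tool", "kwargs": {"plan": [[[1,0,0.15,0,0,0,0.4],[1.5,0,0,0,0,0,0.4],[1,0,0,0,0,0,0.4],[0.5,0,0,0,0,0,0.4],[0,0,0,0,0,0,0.4]]]}}

```text
clock: 22.3
tcp_pos: [0.4367, -0.1591, 0.026]
orientation: [0.684, 0.184, 0.682, -0.183]
wrist_force: [-0.3, 0.4, -3.0]
finger_gap: 0.0505
```

Run:
```python
from h import *
togo([.4358,-.1584,.0185],60)
```

```text
t 22.3 tcp [ 0.4367 -0.1591  0.026 ] F [-0.3  0.4 -3. ] gap 0.0505 j6 0.0
toolshift cm [ 0.75  0.02 -0.11] jaw 59.95
rotvec deg [-0.05  0.1  -0.06]
shift in target frame cm [ 0.75  0.02 -0.11]
```

Request:
{"fn": "drive_tool", "kwargs": {"plan": [[[0.3,0,-0.1,0,0,0,0.4],[0.2,0,0,0,0,0,0.4],[0.1,0,0,0,0,0,0.4],[0.1,0,0,0,0,0,0.4],[0,0,0,0,0,0,0.4]]]}}

```text
clock: 22.72
tcp_pos: [0.4361, -0.1584, 0.0197]
orientation: [0.684, 0.183, 0.682, -0.183]
wrist_force: [0.3, 0.8, -3.8]
finger_gap: 0.0506
```

Request:
{"fn": "drive_tool", "kwargs": {"plan": [[[0.1,0,0,0,0,0,0.4],[0,0,0,0,0,0,0.4],[0,0,0,0,0,0,0.4],[0,0,0,0,0,0,0.4],[0,0,0,0,0,0,0.4]]]}}

```text
clock: 23.13
tcp_pos: [0.436, -0.1584, 0.0186]
orientation: [0.684, 0.183, 0.682, -0.183]
wrist_force: [0.3, 0.2, -2.7]
finger_gap: 0.051
```

Request:
{"fn": "drive_tool", "kwargs": {"plan": [[[0.1,0,0,0,0,0,0.4],[0,0,0,0,0,0,0.4],[0.1,0,0,0,0,0,0.4],[0,0,0,0,0,0,0.4],[0,0,0,0,0,0,0.4]]]}}

```text
clock: 23.55
tcp_pos: [0.4361, -0.1584, 0.0183]
orientation: [0.684, 0.183, 0.682, -0.183]
wrist_force: [-5.8, 3.3, 16.1]
finger_gap: 0.0511
```

Firm contact. Opening and lifting straight up.

Request:
{"fn": "drive_tool", "kwargs": {"plan": [[[-0.1,0,0,0,0,0,0.7],[0,0,0,0,0,0,0.9],[0,0,0,0,0,0,1],[0,0,0,0,0,0,1],[-1.5,0,0,0,0,0,1]]]}}

```text
clock: 23.97
tcp_pos: [0.4341, -0.1574, 0.0305]
orientation: [0.682, 0.184, 0.684, -0.183]
wrist_force: [-0.4, 0.1, 0.6]
finger_gap: 0.0853
```

Request:
{"fn": "drive_tool", "kwargs": {"plan": [[[-3,0,0,0,0,0,1],[-4,0,0,0,0,0,1],[-4,0,0,0,0,0,1],[-3,0,0,0,0,0,1],[-1,0,0,0,0,0,1]]]}}

```text
clock: 24.38
tcp_pos: [0.4378, -0.1596, 0.1874]
orientation: [0.687, 0.183, 0.679, -0.184]
wrist_force: [0.3, -0.2, 0.2]
finger_gap: 0.0852
```

Run:
```python
from h import *
im,c,st=snap("wrist","p_w");togo([.4015,-.370,.17],23,st)
```

```text
t 24.38 tcp [ 0.4378 -0.1596  0.1874] F [ 0.3 -0.2  0.2] gap 0.0852 j6 0.0
toolshift cm [  1.79 -20.03   7.37] jaw 59.98
rotvec deg [36.98  0.53 -0.25]
shift in target frame cm [  1.74 -11.56  17.95]
```

View pics/p_w.png

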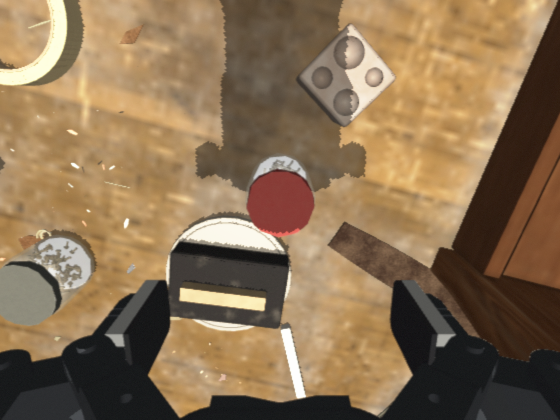

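The tall jar stands between cube and plate with its lid at (280,203). Next is the short jar.

Request:
{"fn": "drive_tool", "kwargs": {"plan": [[[0,0,0,7,0,0,1],[0,0,0,7,0,0,1],[0,0,0,7,0,0,1],[0,0,0,7,0,0,1],[0,0,0,7,0,0,1]]]}}

```text
clock: 24.85
tcp_pos: [0.4347, -0.1579, 0.1806]
orientation: [0.595, 0.382, 0.595, -0.381]
wrist_force: [-0.6, -0.7, -0.2]
finger_gap: 0.0854
```

Request:
{"fn": "drive_tool", "kwargs": {"plan": [[[0,0,0,2,0,0,1],[0,-1.5,2.4,0,0,0,1],[0,-2.1,3.3,0,0,0,1],[0,-2.1,3.3,0,0,0,1],[0,-2.1,3.3,0,0,0,1]]]}}

```text
clock: 25.27
tcp_pos: [0.4108, -0.3027, 0.1806]
orientation: [0.59, 0.391, 0.59, -0.389]
wrist_force: [0.5, -1.3, -0.1]
finger_gap: 0.0854
```

Request:
{"fn": "drive_tool", "kwargs": {"plan": [[[0,-2.1,3.1,0,0,0,1],[0,-1.6,2.5,0,0,0,1],[0,0,0,0,0,0,1],[0,0,0,0,0,0,1],[0,0,0,0,0,0,1]]]}}

```text
clock: 25.68
tcp_pos: [0.3988, -0.3669, 0.1808]
orientation: [0.589, 0.391, 0.59, -0.39]
wrist_force: [0.2, 0.9, -0.7]
finger_gap: 0.0854
```

Run:
```python
from h import *
im,c,st=snap("wrist","q_w");togo([.4015,-.370,.015],23,st)
print("cam",c[1].tolist())
im,c,st=snap("top","q_t");cv2.imwrite("pics/q_t2.png",cv2.resize(im[130:310,165:425],None,fx=3,fy=3))
```

```text
t 25.68 tcp [ 0.3988 -0.3669  0.1808] F [ 0.2  0.9 -0.7] gap 0.0854 j6 0.28
toolshift cm [16.58  0.1   0.42] jaw 22.95
rotvec deg [-0.05 -0.12 -0.1 ]
shift in target frame cm [16.58  0.13  0.39]
cam [[0.9210791405816394, 0.37256714047957695, 0.11316776316716248, 0.37063965734482424], [0.38937341632225925, -0.8822462436200105, -0.2646316464066861, -0.2980665282056815], [0.001248778170966499, 0.2878112080049212, -0.957686352152847, 0.3231040789552031], [0.0, 0.0, 0.0, 1.0]]
```

View pics/q_w.png

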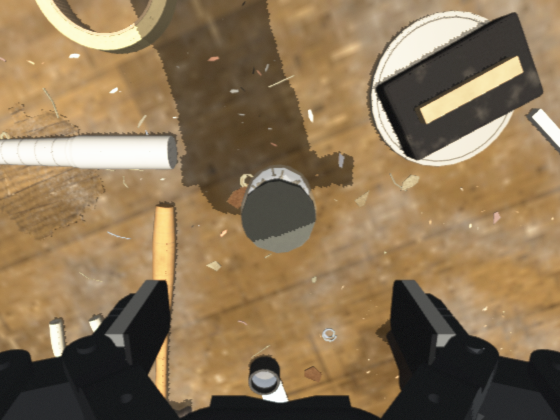

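View pics/q_t2.png

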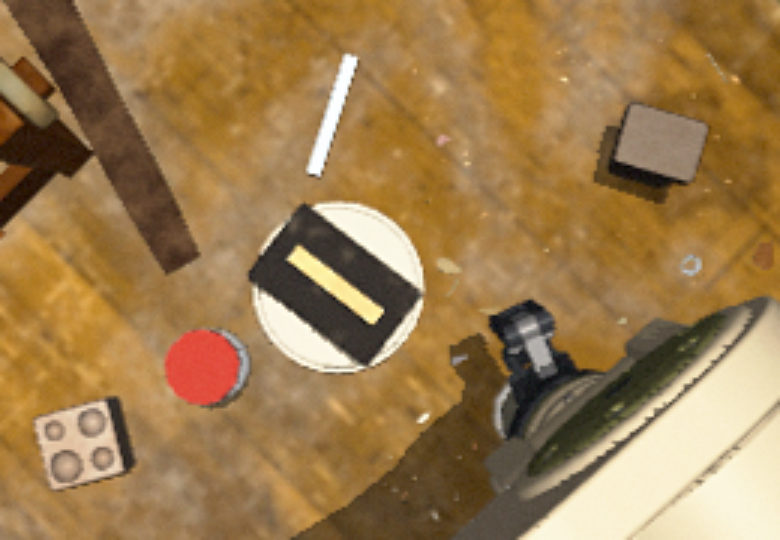

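The tall jar's lid is at crop (205,367), and the short jar's lid is in the wrist view at (280,216). A hammer handle end is at (165,205), so I'll check that the left finger clears it.

Run:
```python
from meas import *
im=cv2.imread("pics/q_t.png");o=measure(im,cam("top"),["tall"],dict(tall=(212,230,255,270)))
print("target(top frame)",(np.array([.4862,-.2427])+[.3845,-.0758])/2)
st=env.get_state();w=cam("wrist",st);w[1][:3,3]+=np.array([.3988,-.3669,.1808])-st["tcp_pos"]
s=ray(w,[(279.5,216)],.064)[0];print("short",s,ray(w,[(243,215),(316,215)],.064))
hd=ray(w,[(156,207),(174,205),(174,300)],.012);d=hd[:,:2]-s[:2];y=np.array([np.cos(.4014),np.sin(.4014)]);z=np.array([y[1],-y[0]])
print("handle end in jaw frame mm (y,z)",(d@y*1000).round(),(d@z*1000).round())
togo([s[0],s[1],.015],23)
```

```text
tall circ 0.4344889526367188 -0.15831370544433593 dia 47.64152908325195 ell [ 0.4344 -0.1584] (46.270790100097656, 46.705230712890625)
target(top frame) [ 0.4354 -0.1593]
short [ 0.4016 -0.3708  0.064 ] [[ 0.3772 -0.3803  0.064 ]
 [ 0.4253 -0.3599  0.064 ]]
handle end in jaw frame mm (y,z) [-105.  -90.  -97.] [ 8.  6. 97.]
t 25.78 tcp [ 0.3994 -0.3664  0.1817] F [0.4 0.3 0.2] gap 0.0852 j6 0.28
toolshift cm [16.67 -0.01  0.5 ] jaw 23.05
rotvec deg [ 0.05 -0.04 -0.12]
shift in target frame cm [16.67  0.03  0.49]
```

The tall jar is within 1.5 mm of its midpoint and the handle is 90 mm away. Descending on the short jar.

Request:
{"fn": "drive_tool", "kwargs": {"plan": [[[2,0.03,0.45,0,0,0,1],[3.5,0,0,0,0,0,1],[3.5,0,0,0,0,0,1],[2,0,0,0,0,0,1],[0,0,0,0,0,0,1]]]}}

```text
clock: 26.2
tcp_pos: [0.3998, -0.3676, 0.068]
orientation: [0.588, 0.391, 0.592, -0.388]
wrist_force: [0.0, 1.5, -0.2]
finger_gap: 0.0856
```

Request:
{"fn": "drive_tool", "kwargs": {"plan": [[[2,0,0,0,0,0,1],[2,0,0,0,0,0,1],[1.1,0,0,0,0,0,1],[0.4,0,0,0,0,0,1],[0,0,0,0,0,0,1]]]}}

```text
clock: 26.62
tcp_pos: [0.402, -0.3714, 0.0176]
orientation: [0.59, 0.391, 0.589, -0.39]
wrist_force: [-0.1, 0.4, -0.2]
finger_gap: 0.0855
```

Request:
{"fn": "drive_tool", "kwargs": {"plan": [[[0,0,0,0,0,0,0.8],[0,0,0,0,0,0,0.7],[0,0,0,0,0,0,0.6],[0,0,0,0,0,0,0.5],[0,0,0,0,0,0,0.5]]], "squeeze": 35}}

```text
clock: 27.03
tcp_pos: [0.4024, -0.3732, 0.0192]
orientation: [0.591, 0.39, 0.588, -0.391]
wrist_force: [-1.0, 0.5, 5.5]
finger_gap: 0.0568
```

Run:
```python
from h import *
togo([.4016,-.3708,.015],23)
```

```text
t 27.03 tcp [ 0.4024 -0.3732  0.0192] F [-1.   0.5  5.5] gap 0.0568 j6 0.28
toolshift cm [ 0.42  0.02 -0.25] jaw 22.96
rotvec deg [-0.04  0.22 -0.14]
shift in target frame cm [ 0.42  0.02 -0.25]
```

Request:
{"fn": "drive_tool", "kwargs": {"plan": [[[-1,0,0,0,0,0,0.5],[-2,0,0,0,0,0,0.5],[-2,0,0,0,0,0,0.5],[-1,0,0,0,0,0,0.5],[0,0,0,0,0,0,0.5]]]}}

```text
clock: 27.45
tcp_pos: [0.4032, -0.3737, 0.0806]
orientation: [0.592, 0.39, 0.587, -0.39]
wrist_force: [-0.8, -1.3, -2.3]
finger_gap: 0.0565
```

Run:
```python
from h import *
togo([.5312,-.3474,.075],23)
```

```text
t 27.45 tcp [ 0.4032 -0.3737  0.0806] F [-0.8 -1.3 -2.3] gap 0.0565 j6 0.28
toolshift cm [ 0.63 12.81  2.57] jaw 22.97
rotvec deg [-0.03  0.37 -0.23]
shift in target frame cm [ 0.56 12.81  2.58]
```

Request:
{"fn": "drive_tool", "kwargs": {"plan": [[[0,1.8,0.35,0,0,0,0.5],[0,3.2,0.65,0,0,0,0.5],[0,3.4,0.7,0,0,0,0.5],[0,2.8,0.55,0,0,0,0.5],[0,1.5,0.3,0,0,0,0.5]]]}}

```text
clock: 27.87
tcp_pos: [0.5314, -0.3449, 0.0768]
orientation: [0.591, 0.391, 0.589, -0.389]
wrist_force: [-0.1, 0.4, -2.4]
finger_gap: 0.0565
```

Request:
{"fn": "drive_tool", "kwargs": {"plan": [[[0.5,0,0,0,0,0,0.5],[1.5,0,0,0,0,0,0.5],[1.5,0,0,0,0,0,0.5],[0.5,0,0,0,0,0,0.5],[0,0,0,0,0,0,0.5]]]}}

```text
clock: 28.28
tcp_pos: [0.5265, -0.3446, 0.0351]
orientation: [0.588, 0.391, 0.591, -0.39]
wrist_force: [-0.5, -0.3, -3.0]
finger_gap: 0.0566
```

Request:
{"fn": "drive_tool", "kwargs": {"plan": [[[0.2,0,0,0,0,0,0.5],[0,0,0,0,0,0,0.5],[0,0,0,0,0,0,0.5],[0,0,0,0,0,0,0.5],[0,0,0,0,0,0,0.5]]]}}

```text
clock: 28.7
tcp_pos: [0.5291, -0.3464, 0.0366]
orientation: [0.591, 0.391, 0.588, -0.39]
wrist_force: [-0.5, 0.0, -1.9]
finger_gap: 0.0562
```

Run:
```python
from h import *
im,c,st=snap("wrist","r_w");togo([.5312,-.3474,.0192],23,st)
```

```text
t 28.7 tcp [ 0.5291 -0.3464  0.0366] F [-0.5  0.  -1.9] gap 0.0562 j6 0.46
toolshift cm [1.74 0.15 0.17] jaw 22.97
rotvec deg [-0.03  0.14 -0.17]
shift in target frame cm [1.74 0.16 0.18]
```

View pics/r_w.png

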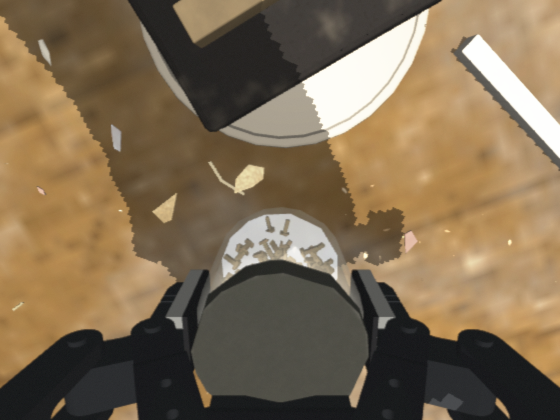

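The short jar is upright in the grip, clear of the block and the steel offcut. A small correction, then down.

Request:
{"fn": "drive_tool", "kwargs": {"plan": [[[0.6,0.15,0.15,0,0,0,0.5],[0.5,0,0,0,0,0,0.5],[0.3,0,0,0,0,0,0.5],[0.1,0,0,0,0,0,0.5],[0,0,0,0,0,0,0.5]]]}}

```text
clock: 29.17
tcp_pos: [0.5303, -0.3464, 0.02]
orientation: [0.59, 0.391, 0.589, -0.39]
wrist_force: [0.6, 0.6, -2.5]
finger_gap: 0.0568
```

Request:
{"fn": "drive_tool", "kwargs": {"plan": [[[0.1,0,0,0,0,0,0.5],[0,0,0,0,0,0,0.5],[0.1,0,0,0,0,0,0.5],[0,0,0,0,0,0,0.5],[0,0,0,0,0,0,0.5]]]}}

```text
clock: 29.58
tcp_pos: [0.531, -0.3469, 0.0193]
orientation: [0.591, 0.391, 0.588, -0.39]
wrist_force: [-0.2, 0.7, 1.1]
finger_gap: 0.0565
```

Request:
{"fn": "drive_tool", "kwargs": {"plan": [[[0.1,0,0,0,0,0,0.5],[0,0,0,0,0,0,0.5],[0,0,0,0,0,0,0.5],[0,0,0,0,0,0,0.5],[0,0,0,0,0,0,0.5]]]}}

```text
clock: 30.0
tcp_pos: [0.531, -0.3469, 0.0193]
orientation: [0.591, 0.391, 0.588, -0.39]
wrist_force: [-2.9, 1.2, 6.5]
finger_gap: 0.0568
```

Request:
{"fn": "drive_tool", "kwargs": {"plan": [[[-0.1,0,0,0,0,0,0.8],[0,0,0,0,0,0,0.9],[0,0,0,0,0,0,1],[0,0,0,0,0,0,1],[-1.5,0,0,0,0,0,1]]]}}

```text
clock: 30.42
tcp_pos: [0.529, -0.3454, 0.0309]
orientation: [0.589, 0.391, 0.591, -0.39]
wrist_force: [0.1, -0.6, -0.1]
finger_gap: 0.0853
```

Request:
{"fn": "drive_tool", "kwargs": {"plan": [[[-3,0,0,0,0,0,1],[-4,0,0,0,0,0,1],[-4,0,0,0,0,0,1],[-4,0,0,0,0,0,1],[-4,0,0,0,0,0,1]]]}}

```text
clock: 30.83
tcp_pos: [0.53, -0.3465, 0.2256]
orientation: [0.59, 0.391, 0.589, -0.39]
wrist_force: [0.6, -1.0, -0.3]
finger_gap: 0.0855
```

Run:
```python
from h import *
togo([.40,-.42,.32],23)
```

```text
t 30.83 tcp [ 0.53   -0.3465  0.2256] F [ 0.6 -1.  -0.3] gap 0.0855 j6 0.46
toolshift cm [ -9.47 -14.81   1.7 ] jaw 22.97
rotvec deg [-0.03  0.07 -0.14]
shift in target frame cm [ -9.44 -14.83   1.68]
```

Request:
{"fn": "drive_tool", "kwargs": {"plan": [[[-2,-3.5,0.4,0,0,0,1],[-1,-4,0.4,0,0,0,1],[0,-4,0.5,0,0,0,1],[0,-4,1,0,0,0,1],[0,-4,1,0,0,0,1]]]}}

```text
clock: 31.25
tcp_pos: [0.3622, -0.4539, 0.2541]
orientation: [0.591, 0.39, 0.588, -0.39]
wrist_force: [0.3, -0.6, -0.2]
finger_gap: 0.0854
```

Request:
{"fn": "drive_tool", "kwargs": {"plan": [[[0,-2,3,0,0,0,1],[0,-1,3,0,0,0,1],[0,0,0,0,0,0,1],[0,0,0,0,0,0,1],[0,0,0,0,0,0,1]]]}}

```text
clock: 31.67
tcp_pos: [0.3592, -0.5198, 0.2528]
orientation: [0.59, 0.391, 0.589, -0.39]
wrist_force: [0.1, 1.0, 0.8]
finger_gap: 0.0855
```

Run:
```python
from meas import *
im,c,st=snap("top","s_t");cv2.imwrite("pics/s_t2.png",cv2.resize(im[130:310,165:425],None,fx=3,fy=3))
print(st["tcp_pos"],st["wrist_force"])
o=measure(im,c,["plate","cube","stake","tall","short","steel"],dict(tall=(212,230,255,270),short=(310,175,362,232)))
h=cv2.cvtColor(im,cv2.COLOR_BGR2HSV)
ct=blob(((h[:,:,1]>80)&(h[:,:,2]>170)).astype(np.uint8)*255,(256,208,298,242)).astype(float);print("brass",rect(ray(c,ct,.055)))
ct=blob((h[:,:,2]<110).astype(np.uint8)*255,(240,190,312,256)).astype(float);print("charcoal",rect(ray(c,ct,.043)))
print("targets",(np.array([.4862,-.2427])+[.3845,-.0758])/2,(np.array([.4862,-.2427])+[.5732,-.4496])/2)
snap("scene","s_s")
```

```text
[ 0.3592 -0.5198  0.2528] [0.0737 1.0427 0.7633]
plate circ 0.5107601013183594 -0.26277020263671874 dia 92.09095001220703 ell [ 0.5172 -0.2673] (34.10001754760742, 87.86114501953125)
cube (array([ 0.3846, -0.0758], dtype=float32), np.float32(104.12415), np.float32(48.56899), np.float32(48.502716))
stake (array([ 0.5731, -0.4494], dtype=float32), np.float32(72.67404), np.float32(50.5493), np.float32(38.36312))
tall circ 0.4344012145996094 -0.15837937927246093 dia 47.822349548339844 ell [ 0.4343 -0.1584] (46.36564254760742, 46.718238830566406)
short circ 0.5273991088867187 -0.34563235473632814 dia 58.579097747802734 ell [ 0.5283 -0.3445] (52.920745849609375, 57.88856887817383)
steel (array([ 0.6041, -0.2398], dtype=float32), np.float32(161.75241), np.float32(86.12857), np.float32(10.702936))
brass (array([ 0.4619, -0.2627], dtype=float32), np.float32(0.0), np.float32(0.0), np.float32(0.0))
charcoal (array([ 0.4869, -0.2403], dtype=float32), np.float32(52.491615), np.float32(99.1854), np.float32(60.47176))
targets [ 0.4354 -0.1593] [ 0.5297 -0.3462]
```

View pics/s_t2.png

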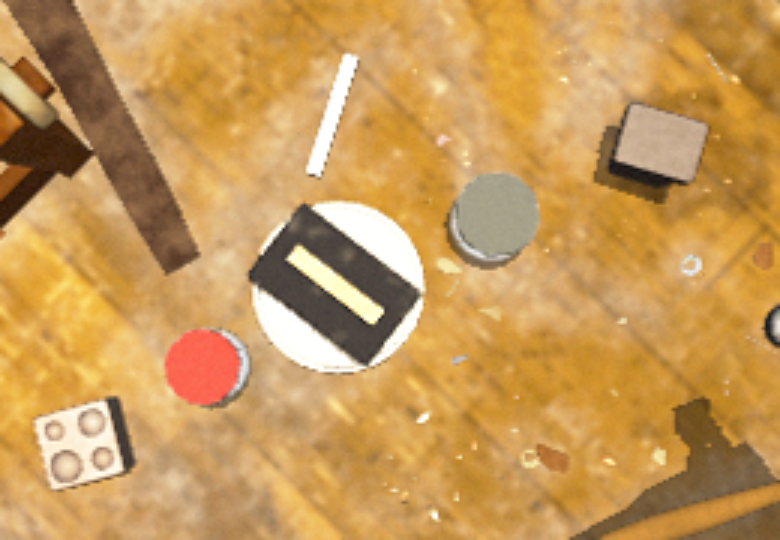

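View pics/s_s.png

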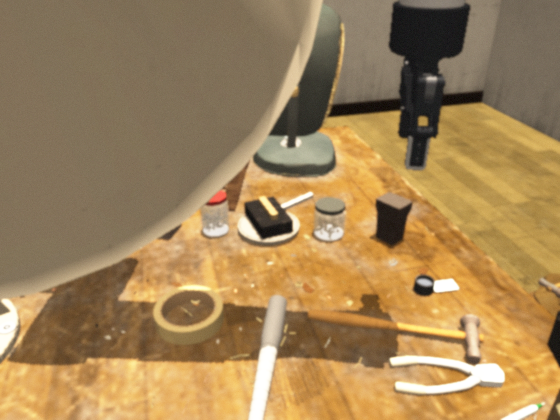

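The layout is right in both views: the stack is on the plate at scene (268,215), and the jars stand upright at (215,213) and (330,218). Everything is within about 2.5 mm of target, the steel offcut hasn't moved, and the gripper is open and clear. Handing in.

Run:
```python
from h import *
print(env.hand_in())
```

```text
the job is handed in; nothing more can be done
None
```

The bench is set out as asked, in the order asked, and I handed the job in at about 32 s, well inside the 109 s limit. Nothing was knocked over, and the gripper is open and clear of everything.

My last checks, from the top camera:

| Item | Result |
|---|---|
| Charcoal block | flat on the plate, about 2.5 mm from its middle |
| Brass offcut | along the block's length (51.9° against 52.0°), centres about 2 mm apart |
| Tall jar | upright, about 1.4 mm from the plate–cube midpoint |
| Short jar | upright, about 2.4 mm from the plate–stake midpoint |
| Steel offcut | same position and angle as at the start |

- **Masks that failed at the end:** in the last picture the brass and plate masks gave no valid result. The brass is part covered by glare, and the block splits the plate's outline. The brass figures are from a picture taken just after I placed it. Both end views still show it lying along the middle of the block. The plate centre is from the first top picture.
- **Mended on the way:** my first grip on the charcoal closed 10 mm too high, because I had read the arm's position before it settled. I opened, lowered and gripped again before lifting the block.

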